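# Steady a swinging weight hanger and hang a slotted disc on it

## Task

The weight hanger under the force gauge has been left swinging. Steady it with a light touch, without gripping or knocking it, and once it hangs still, hang the loose 50 mm slotted disc from the bench on it gently, flat on top of the disc that is already there and with its slot facing opposite to that disc's slot. Leave the loaded hanger hanging straight and still, and leave the other things on the bench where they are.

Things in the scene. Friction and masses are not known exactly. Their poses are not given: they have to be found in the camera images.
- gauge_stand: Fixed black column stand of a dial force gauge. Origin on the bench, plumb under the pin the hanger swings on; z up, x from the robot's side to the far side (turned -0.1 to 0.4 rad). Base plate 18 mm high, x -45 to +85, y -65 to +185 mm. Column 25 mm thick, 430 mm tall, at x 30, y +140 mm; an arm at height 360 mm runs from it to the gauge.
- pin (a point): Cross pin, 285 mm above the bench, along the stand's y, axes as the stand's; the hanger swings about it. It sits in a steel fork 12 x 30 mm (heights 275 to 301 mm) under a 9 mm spindle. Above that the gauge: round, 90 mm across, reaching 15 mm to the robot's side and 21 mm to the far side of the pin, its underside at height 315 mm.
- hanger: Weight hanger of bright steel hooked on the pin: round rod 6 mm thick, round foot 42 mm wide, 0.09 kg. Starts swinging freely, only fore and aft along the stand's x, up to 0.32 rad each way, period about 0.8 s, for minutes. Origin on the pin; z up along the rod (vertical at rest), x then as the stand's. Foot from 165 to 170 mm below the origin.
- seat (a point): Point on the rod's axis at the upper face of the disc already on the hanger (150 mm below the pin, 135 mm above the bench at rest): here the loose disc's underside comes to lie, with the rod rising through it to the pin. Axes as the hanger's.
- lower_disc: Slotted steel disc already on the hanger's foot: diameter 50, 15 mm thick, 0.19 kg, slot 12 mm wide. It stays on, but turns about the rod against slight friction. Origin on the pin (not in the disc); z up the rod; x along the slot, out of its mouth, which faces the robot's side (within about 0.45 rad of the stand's -x).
- lower_slot (a point): Mouth of the lower disc's slot: on its rim, half-way up; axes as the lower disc's.
- disc_center (a point): Centre, half-way up, of the loose slotted steel disc to hang: diameter 50, 15 mm thick, 0.16 to 0.22 kg, flat on the bench right of the stand. Slot 12 mm wide from the rim to 6 mm past the centre. z up; x along the slot, out of its mouth, away from the robot within about 0.7 rad. As the rod stands above its place, grip it by the rim, gripper leaning back to the robot by about 45 degrees.
- disc_slot (a point): Mouth of the loose disc's slot: on its rim, half-way up; axes as the disc's.
- small_disc: Bystander: small slotted disc 32 mm in diameter, 8 mm thick, lying on the bench. Origin: centre of its underside.
- v_block: Bystander: ground steel V-block 60 x 50 x 44 mm. Origin: centre of its underside.
- mandrel: Bystander: upright ground test mandrel 26 mm thick, 100 mm tall. Origin: centre of its underside.
- mass_case: Bystander, fixed: grey case 130 x 240 mm, 26 mm high, with other slotted discs in it and a raised lid at its +x side up to 145 mm high. Origin: centre of its underside.
Mind the look-alikes: they are no part of the job. Leave any orange or purple look-alike of the part that bears disc_center alone.

How it is judged:
By the outcome, as a careful person would: the job done as asked, in the order asked, and still so for the second after the job is handed in, with the robot touching nothing.
It also fails if it takes over 64 s, if anything falls off the work surface, if the arm or the gripper's body presses on something with over 40 N, if the wrist force passes 120 N, or if a joint passes its speed limit or range.

## Robot

A 6-joint arm with a two-finger parallel gripper is mounted at the origin on the work surface. World frame = base frame: x ahead of the robot, y to its left, z up, the work surface at z = 0. Lengths are in m, angles in rad, forces in N, time in s.
With the tool pointing down it reaches from about 0.35 to 0.775 m from the base axis. Payload 5.5 kg.
Tool frame: the origin (TCP) lies midway between the tips of the shut fingers; the grasp point (between the pads) lies hold_point_z behind it (hold_point_z is the distance from the TCP to the grasp point, in m); z points along the fingers, y is the direction in which the jaws open and shut (so a half turn about z gives the same grasp; the last joint's range is limited). The gripper opens to 85 mm and grips with 20 to 120 N. Pads are 22 mm wide; open, the fingers measure 114 mm over their backs; the gripper's body (76 mm by 85 mm) begins 54 mm behind the grasp point. The pads swing forward as they close: fully open they stand 13 mm farther back than shut.
Start: joints at [1.17, 0.313, 0.046, 1.304, 0, 1.431], TCP at [0.148, 0.556, 0.231] pointing down, gripper open.
Joint ranges: [-2.76, 2.76], [-0.86, 1.69], [-1.03, 1.26], [-2.2, 2.34], [-1.47, 1.5], [-3.14, 3.14]. Speed limits (rad/s): [2.57, 2.57, 3.14, 3.14, 3.14, 3.14].

## Interface

Orientations are given as a unit quaternion [w, x, y, z].
In Python, from workcell import * gives the robot as it stands. The module is installed in compiled form; this text tells all that it offers.
- The arm moves only by the tool jog_arm, never from a script. Its argument "plan" is a list of rows, each a list of 6 numbers: the shift along the world's x, y, z in m, then the turn, a rotation vector about the world's x, y, z in degrees. A call has exactly 10 rows; each row shifts and turns the commanded pose from where the row before left it; what a row does not reach is not made up. A row lasts 1/10 s, in which the tool goes at most 50 mm and 8.59 degrees, less where a joint would pass 70% of its speed; a pose out of reach is approached as far as the arm can. A call with a gripper value outside its range is refused whole. "hand" is the opening, from 0 (shut) to 1 (fully open), set as the call begins (left out, the last holds). The fingers move at their own pace and stop on an object; "force" is the grip in N (left out, the last holds). Time passes only in rows, so rows that do not move let the fingers close, or fill a call up. It gives the time, the measured TCP pose, the force and the opening at its end, in the units of the state.
- get_state(): the state, without advancing time (a new reading comes with each control period).
- read_camera(name): name is "scene" or "top" or "wrist"; returns the picture (480x640x3 uint8, red, green, blue); there is no depth.
- calibration(name): a dict with "K" (3x3 intrinsics, pixels), "world_to_cam" (4x4, takes a point from world to camera coordinates). Camera axes: x right, y down, z forward; pixel columns grow to the right and rows downward; lengths in m; the calibration is good to about 2 mm. The wrist camera is an equidistant fisheye: a pixel r from the principal point sees the ray r / f radians off the axis. A picture is of the moment at which its call begins: read the wrist's pose just before it. calibration takes no time and is no camera call; for the wrist camera it gives the pose at the moment of the call.
- hand_in(): hands the job in, once; it reports no verdict.
The state is a dict: "clock": time; "joint_pos": joint angles; "qvel": joint speeds; "tau": joint torques, N m; "tcp_pos": TCP position; "orientation": TCP orientation; "wrist_force": force on the tool from outside, world axes, zero at the start; "ft_torque": the same for the moment, N m; "finger_gap": finger opening in m.
Only numpy, scipy, OpenCV 4.12 (cv2) and the standard library are available. Lean on these libraries where they do the work, as an engineer would, in place of code of your own. Each camera call takes 0.05 s, during which the arm holds its last target.

## Working session

There is one attempt and no reset: what is moved stays moved. The work goes in short steps, Python scripts to look and compute and a tool call to move; the robot and the scene stay as the last step left them, time stands still between calls to the robot, and variables do not carry over. Pictures are saved under pics/ and viewed, and the job is handed in when it is done.

Besides the shell and the picture viewer there is one more tool, called as name(argument=value, ...), one argument or row to a line, values as JSON. jog_arm: Moves the arm, as the interface text tells. Its arguments: {"type":"object","properties":{"plan":{"type":"array","items":{"type":"array","items":{"type":"number"}}},"hand":{"type":"number"},"force":{"type":"number"}},"required":["plan"]}

```bash
mkdir -p pics; python3 - <<'E'
from workcell import *
import cv2,numpy as np
s=get_state();print(s)
for n in ["scene","top","wrist"]:
    c=calibration(n);print(n,np.round(c["K"],1).tolist(),np.round(c["world_to_cam"],4).tolist())
    cv2.imwrite(f"pics/{n}0.png",read_camera(n)[:,:,::-1])
E
```

```text
{'clock': 0.0, 'joint_pos': array([ 1.17039092e+00,  3.14012754e-01,  4.49891785e-02,  1.30360245e+00,
       -1.86292177e-05,  1.43124308e+00]), 'qvel': array([-1.83751977e-03, -3.00302194e-04,  3.54165130e-04, -1.13791928e-04,
        9.45620009e-04,  2.69602118e-05]), 'tau': array([-5.92779706e-04, -4.80625284e+01,  2.98532134e+01,  1.92855106e-02,
       -3.41222531e-04, -1.90775054e-06]), 'tcp_pos': array([0.14808365, 0.55507874, 0.23040602]), 'orientation': array([-2.35024275e-04,  1.30056551e-01,  9.91506156e-01, -8.84196766e-04]), 'wrist_force': array([-0.33378475,  0.07493496,  0.649765  ]), 'ft_torque': array([0.01661946, 0.01795096, 0.01267931]), 'finger_gap': 0.08579064331204328}
scene [[454.8, 0.0, 322.0], [0.0, 454.8, 228.4], [0.0, 0.0, 1.0]] [[-0.0438, 0.999, -0.0131, 0.1691], [0.6712, 0.0197, -0.741, -0.2349], [-0.74, -0.0412, -0.6714, 1.6406], [0.0, 0.0, 0.0, 1.0]]
top [[618.7, 0.0, 316.2], [0.0, 618.7, 245.9], [0.0, 0.0, 1.0]] [[-0.026, -0.9995, 0.0196, -0.1626], [-0.9906, 0.0231, -0.1345, 0.5553], [0.134, -0.0229, -0.9907, 1.336], [0.0, 0.0, 0.0, 1.0]]
wrist [[371.6, 0.0, 329.1], [0.0, 371.6, 236.6], [0.0, 0.0, 1.0]] [[0.2579, 0.9662, -0.0019, -0.5744], [0.9216, -0.2454, 0.3007, -0.0385], [0.29, -0.0793, -0.9537, 0.3807], [0.0, 0.0, 0.0, 1.0]]
```

View pics/scene0.png

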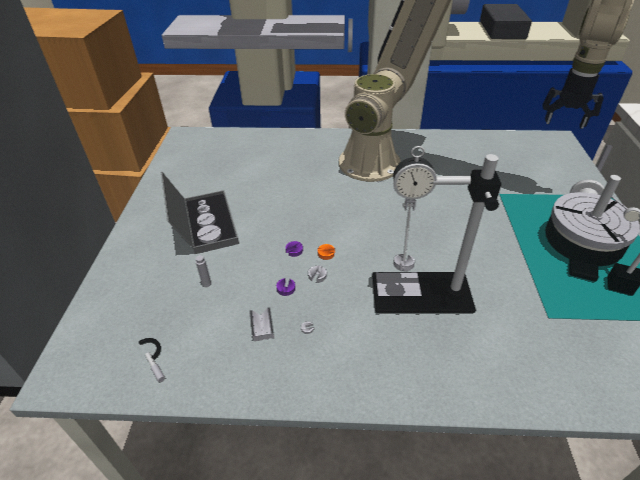

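View pics/top0.png

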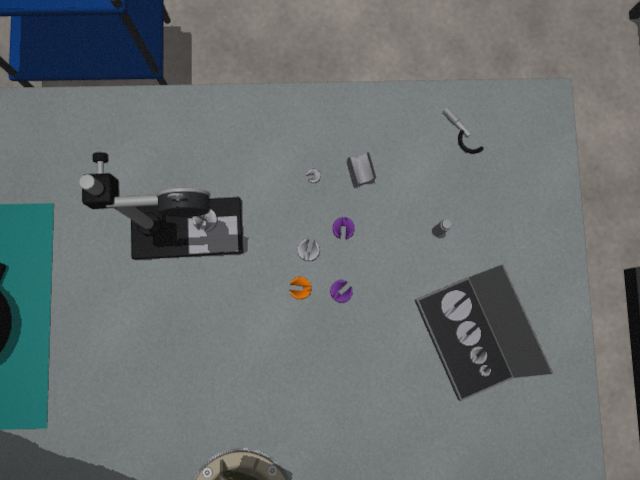

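View pics/wrist0.png

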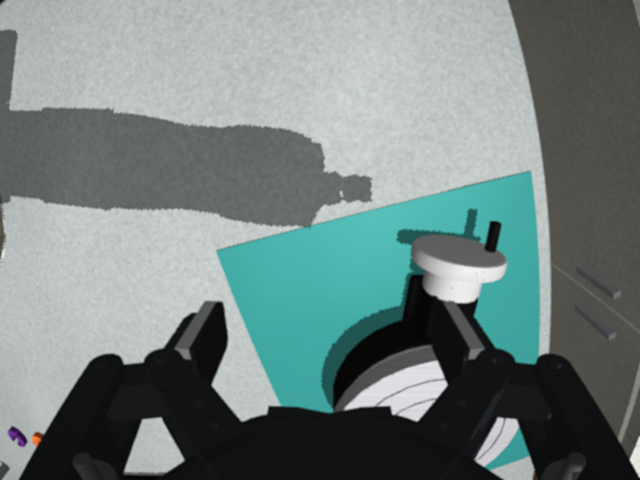

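The candidates in the top view are a steel disc at (309,250), orange at (301,288), purple at (343,228) and (341,291), and a small steel disc at (313,176). The plain steel one at (309,250), about 50 mm across, fits the description. I'll confirm it in an enlarged crop.

```bash
cat > h.py <<'E'
from workcell import *
import cv2,numpy as np
from scipy.spatial.transform import Rotation as R
def proj(n,P,c=None):
    c=c or calibration(n);P=np.atleast_2d(P);W=c["world_to_cam"];q=P@W[:3,:3].T+W[:3,3];K=c["K"]
    return np.c_[K[0,0]*q[:,0]/q[:,2]+K[0,2],K[1,1]*q[:,1]/q[:,2]+K[1,2]]
def back(n,uv,z):
    c=calibration(n);W=c["world_to_cam"];K=c["K"];d=np.array([(uv[0]-K[0,2])/K[0,0],(uv[1]-K[1,2])/K[1,1],1.]);Rm=W[:3,:3]
    o=-Rm.T@W[:3,3];d=Rm.T@d;return o+d*(z-o[2])/d[2]
def crop(img,x0,y0,x1,y1,k,f):
    cv2.imwrite(f,cv2.resize(img[y0:y1,x0:x1],None,fx=k,fy=k,interpolation=cv2.INTER_CUBIC))
E
python3 - <<'E'
from h import *
t=cv2.imread("pics/top0.png");s=cv2.imread("pics/scene0.png")
crop(t,280,220,360,310,7,"pics/c1.png")
crop(t,80,140,250,270,4,"pics/c2.png")
crop(s,360,130,510,320,3,"pics/c3.png")
for uv in [(309,250),(343,228),(301,288),(341,291)]: print(uv,back("top",uv,0.0075))
# base corners
for uv in [(131,259),(242,254),(242,197)]: print(uv,back("top",uv,0.018))
E
```

```text
(309, 250) [ 0.54633626 -0.16029396  0.0075    ]
(343, 228) [ 0.59518191 -0.23919618  0.0075    ]
(301, 288) [ 0.46049725 -0.14017526  0.0075    ]
(341, 291) [ 0.45151451 -0.23010878  0.0075    ]
(131, 259) [0.53403635 0.23842233 0.018     ]
(242, 254) [ 0.53945731 -0.009415    0.018     ]
(242, 197) [ 0.67014784 -0.01070765  0.018     ]
```

View pics/c1.png

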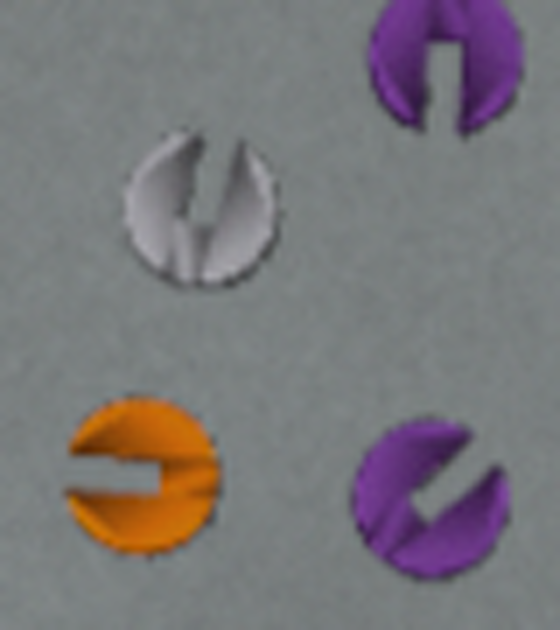

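View pics/c2.png

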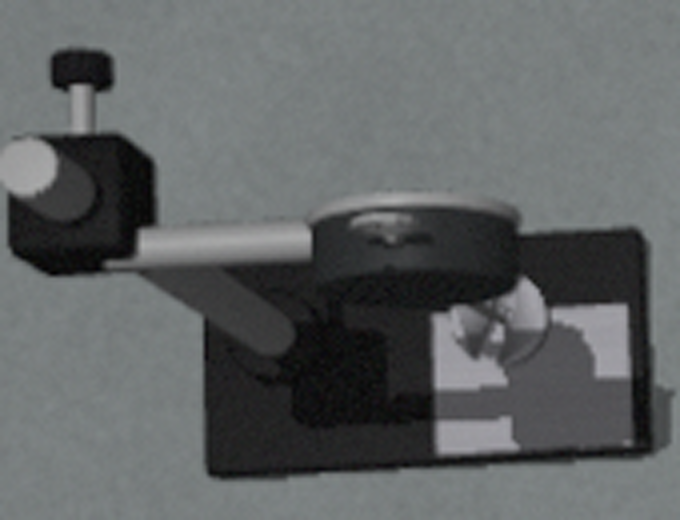

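View pics/c3.png

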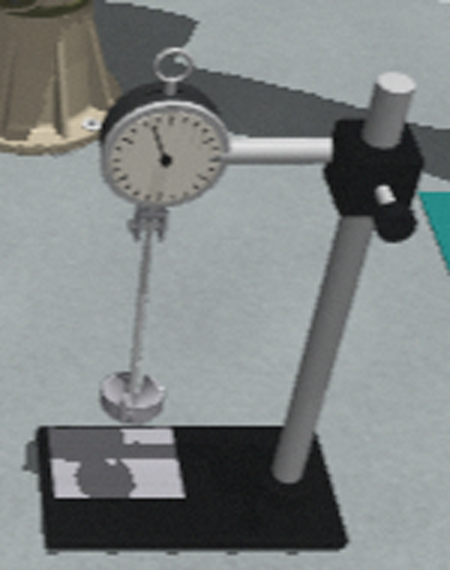

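```bash
python3 - <<'E'
from h import *
from scipy.optimize import least_squares
M=np.array([[-.045,-.065,.018],[-.045,.185,.018],[.085,-.065,.018],[.030,.140,.430]])
obs={"top":[(0,(242.3,253.2)),(1,(132,258.3)),(2,(240.5,198)),(3,(86.8,181.5))],
"scene":[(0,(372.8,273)),(1,(464.8,272.5)),(3,(491.5,157))]}
def W(p,M): 
    c,s=np.cos(p[2]),np.sin(p[2]);return M@np.array([[c,-s,0],[s,c,0],[0,0,1]]).T+[p[0],p[1],0]
def f(p):
    r=[]
    for n,o in obs.items():
        q=proj(n,W(p,M))
        r+=[q[i]-uv for i,uv in o]
    return np.concatenate(r)
r=least_squares(f,[.58,.05,0],loss='soft_l1');print(r.x,np.round(f(r.x),1))
p=r.x
for n in ["top","scene"]:
    im=cv2.imread(f"pics/{n}0.png")
    C=W(p,np.array([[x,y,z] for z in(0,.018) for x,y in[(-.045,-.065),(-.045,.185),(.085,.185),(.085,-.065)]]))
    q=proj(n,C).astype(np.float32)
    k=4
    x0,y0,x1,y1=(80,140,260,270) if n=="top" else (360,140,510,320)
    b=cv2.resize(im[y0:y1,x0:x1],None,fx=k,fy=k)
    def line(a,bb,col=(0,255,0)): 
        a=((a+.5-[x0,y0])*k).astype(int);bb=((bb+.5-[x0,y0])*k).astype(int);cv2.line(b,tuple(map(int,a)),tuple(map(int,bb)),col,1)
    for i in range(4): line(q[4+i],q[4+(i+1)%4])
    def circ(z,x,y,rad,col): 
        t=np.linspace(0,2*np.pi,40);qq=proj(n,W(p,np.c_[x+rad*np.cos(t),y+rad*np.sin(t),0*t+z]))
        for i in range(39): line(qq[i],qq[i+1],col)
    circ(.43,.03,.14,.0125,(0,0,255))
    t=np.linspace(0,2*np.pi,60)
    for xx in (-.015,.021):
        qq=proj(n,W(p,np.c_[0*t+xx,.045*np.cos(t),.36+.045*np.sin(t)]))
        for i in range(59): line(qq[i],qq[i+1],(255,255,0))
    qq=proj(n,W(p,np.array([[0,0,.285],[0,0,.115]])));line(qq[0],qq[1],(0,255,255))
    cv2.imwrite(f"pics/o_{n}.png",b)
E
```

```text
[0.5843035  0.05537952 0.02313302] [ 0.2  0.2 -1.4  0.3  0.1 -1.2  0.1 -0.4 -1.  -2.1  0.2 -1.1  0.1  0.3]
```

View pics/o_top.png

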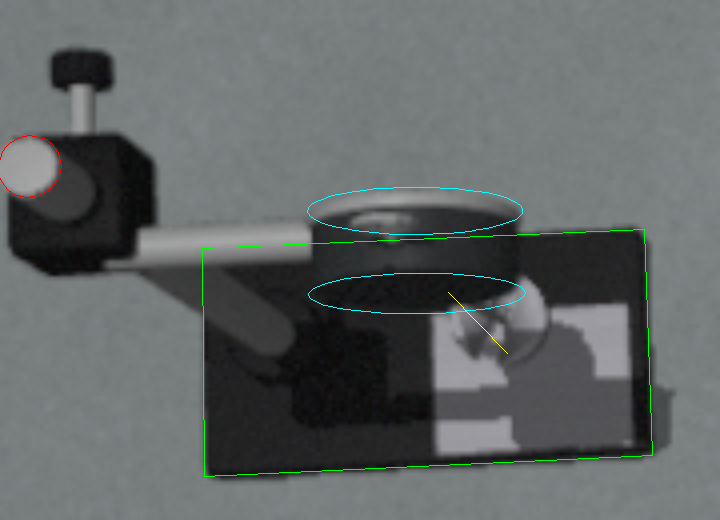

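View pics/o_scene.png

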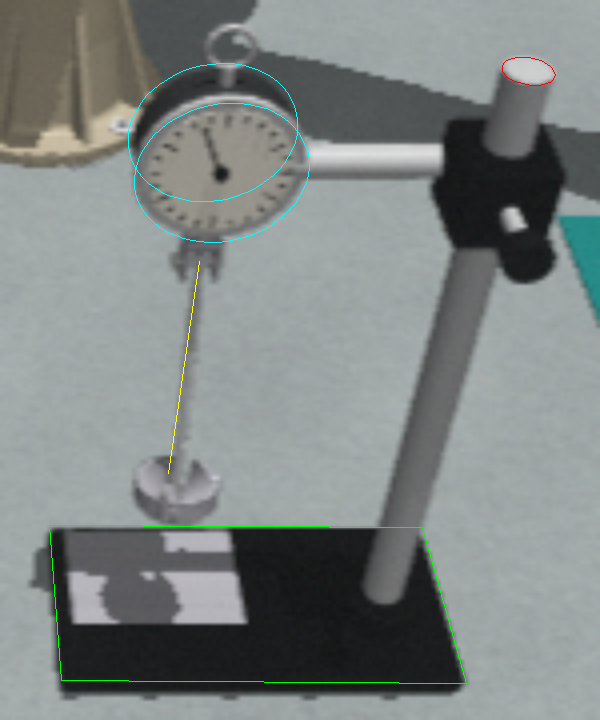

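```bash
python3 - <<'E'
import workcell
print([n for n in dir(workcell) if not n.startswith('__')])
print(getattr(workcell,'hold_point_z',None))
from h import *
c=lambda x,y:back("top",(280+x/7,220+y/7),0.015)
print(back("top",(280+201/7,220+208/7),0.011))
a=c(206,232);b=c(222,138);print(a,b,np.arctan2(*(b-a)[1::-1]))
a=c(196,205);b=c(203,135);print(np.arctan2(*(b-a)[1::-1]))
print(get_state()["clock"])
E
```

```text
['MotionError', 'calibration', 'get_state', 'hand_in', 'hold_point_z', 'read_camera']
0.0187
[ 0.54655345 -0.15962378  0.011     ]
[ 0.53819595 -0.16100312  0.015     ] [ 0.56870433 -0.16692879  0.015     ] -0.19184221376128022
-0.12303497106356547
0.15
```

jog_arm(
  plan=[
    [0.0,-0.02,0.03,0,0,0],
    [0.02,-0.04,0.03,0,0,0],
    [0.03,-0.04,0,0,0,0],
    [0.03,-0.04,0,0,0,0],
    [0.03,-0.04,0,0,0,0],
    [0.03,-0.04,0,0,0,0],
    [0.03,-0.04,0,0,0,0],
    [0.03,-0.04,0,0,0,0],
    [0.03,-0.04,0,0,0,0],
    [0.03,-0.04,0,0,0,0],
  ],
  hand=0,
)

```text
clock: 1.15
tcp_pos: [0.4076, 0.1766, 0.2892]
orientation: [0.0, 0.13, 0.992, 0.0]
wrist_force: [1.8, 0.4, -0.8]
finger_gap: -0.0
```

jog_arm(
  plan=[
    [0.01,-0.015,0,0,0,8.0],
    [0.01,-0.015,0,0,0,8.3],
    [0.01,-0.015,0,0,-8.5,0],
    [0.01,-0.015,-0.01,0,-8.5,0],
    [0.01,-0.015,-0.01,0,-8.5,0],
    [0.01,-0.015,-0.015,0,-8.5,0],
    [0.01,-0.015,-0.015,0,-8.5,0],
    [0,-0.015,-0.015,0,-2.5,0],
    [0,0,-0.015,0,0,0],
    [0,0,0,0,0,0],
  ],
)

```text
clock: 2.15
tcp_pos: [0.4731, 0.061, 0.2079]
orientation: [0.367, -0.01, 0.93, -0.004]
wrist_force: [-0.2, 0.2, -0.6]
finger_gap: 0.0
```

```bash
python3 - <<'E'
from h import *
s=get_state();print(s["clock"],s["tcp_pos"],s["joint_pos"],s["wrist_force"]);print(R.from_quat(np.roll(s["orientation"],-1)).as_matrix().round(3))
ims=[];ts=[]
for i in range(17):
    ts.append(get_state()["clock"]);ims.append(read_camera("scene"))
np.savez("seq1.npz",ims=np.array(ims),ts=ts)
print(ts[0],ts[-1])
rows=[np.hstack([cv2.cvtColor(cv2.resize(ims[4*j+i][190:300,350:460],None,fx=1.8,fy=1.8),cv2.COLOR_RGB2BGR) for i in range(4)]) for j in range(3)]
cv2.imwrite("pics/seq1.png",np.vstack(rows))
cv2.imwrite("pics/s1.png",ims[-1][:,:,::-1])
E
```

```text
2.15 [0.47307649 0.06095594 0.20789034] [-0.07229162 -0.40676649 -0.99123408  0.23539787  0.04987549 -0.07464192] [-0.21792887  0.20004018 -0.59895355]
[[-0.73  -0.016  0.683]
 [-0.022  1.     0.001]
 [-0.683 -0.015 -0.73 ]]
2.15 2.95
```

View pics/seq1.png

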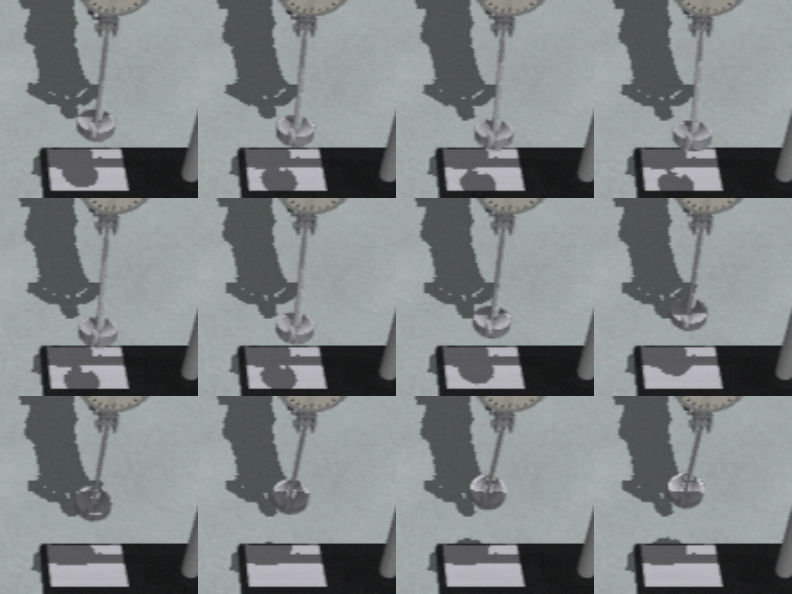

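View pics/s1.png

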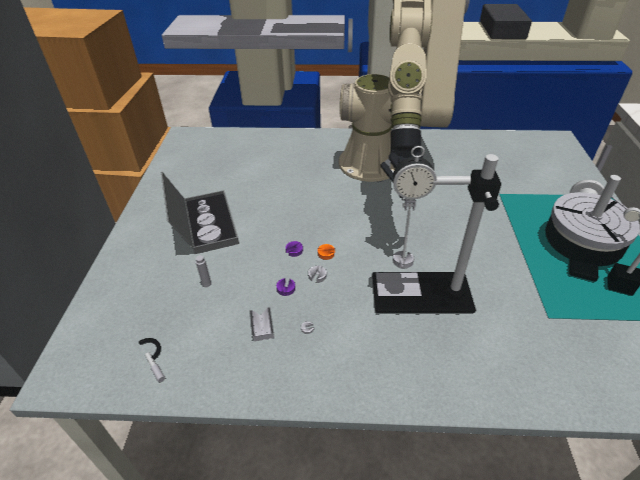

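```bash
python3 - <<'E'
from h import *
d=np.load("seq1.npz");ims=d["ims"];ts=d["ts"]
g=[cv2.resize(cv2.cvtColor(i,cv2.COLOR_RGB2GRAY)[190:300,350:460],None,fx=4,fy=4,interpolation=cv2.INTER_CUBIC) for i in ims]
# template: disc bottom in frame 2: tile scale1.8 -> disc box x(78..118) y(112..152)
for ref,(y0,y1) in ((2,(117,156)),(15,(110,146))):
    T=g[ref][int(y0/1.8*4):int(y1/1.8*4),int(76/1.8*4):int(122/1.8*4)]
    for t,i in zip(ts,g):
        m=cv2.matchTemplate(i,T,cv2.TM_CCOEFF_NORMED);_,v,_,l=cv2.minMaxLoc(m);print(round(t,2),np.round(l,1),round(v,2),end=' | ')
    print()
p=np.array([.5843,.0554]);
for th in (-.32,-.2,0,.2,.32):
    print(th,proj("scene",[p[0]+.165*np.sin(th),p[1],.285-.165*np.cos(th)])) 
E
```

```text
2.15 [183 141] 0.53 | 2.2 [168 259] 0.78 | 2.25 [168 260] 1.0 | 2.3 [168 261] 0.95 | 2.35 [168 260] 0.98 | 2.4 [168 259] 0.71 | 2.45 [182 144] 0.53 | 2.5 [181 143] 0.53 | 2.55 [169 261] 0.48 | 2.6 [169 261] 0.54 | 2.65 [169 260] 0.51 | 2.7 [169 260] 0.51 | 2.75 [169 260] 0.54 | 2.8 [169 261] 0.52 | 2.85 [170 261] 0.46 | 2.9 [182 144] 0.55 | 2.95 [183 143] 0.53 | 
2.15 [131 210] 0.6 | 2.2 [138 217] 0.54 | 2.25 [128 213] 0.54 | 2.3 [128 215] 0.55 | 2.35 [129 215] 0.54 | 2.4 [136 218] 0.56 | 2.45 [129 210] 0.58 | 2.5 [168 242] 0.95 | 2.55 [164 225] 0.67 | 2.6 [161 245] 0.6 | 2.65 [161 233] 0.61 | 2.7 [162 230] 0.62 | 2.75 [163 234] 0.6 | 2.8 [162 212] 0.63 | 2.85 [166 229] 0.71 | 2.9 [168 244] 1.0 | 2.95 [131 211] 0.59 | 
-0.32 [[400.31668242 239.60738364]]
-0.2 [[400.74420721 246.29428668]]
0 [[401.72486584 256.52210349]]
0.2 [[403.03362874 265.29689663]]
0.32 [[403.9701949  269.70925969]]
```

```bash
python3 - <<'E'
from h import *
d=np.load("seq1.npz");ims=d["ims"];ts=d["ts"]
p=np.array([.5843,.0554,0]);yw=.023
Rz=R.from_euler('z',yw).as_matrix();k=7;x0,y0,x1,y1=375,190,430,285
out=[]
for fi,A in ((3,.24),(3,.28),(3,.32)),((11,-.24),(11,-.28),(11,-.32)):
    pass
row=[]
for fi,A in ((3,.24),(3,.28),(11,-.24),(11,-.28)):
    b=cv2.resize(ims[fi][y0:y1,x0:x1,::-1],None,fx=k/2,fy=k/2,interpolation=cv2.INTER_CUBIC)
    Ry=R.from_euler('y',-A).as_matrix()
    t=np.linspace(0,2*np.pi,50)
    for z in (-.15,-.165):
        Q=np.c_[.025*np.cos(t),.025*np.sin(t),0*t+z]@Ry.T@Rz.T+p+[0,0,.285]
        q=((proj("scene",Q)+.5-[x0,y0])*k/2).astype(np.int32)
        cv2.polylines(b,[q],True,(0,255,0) if z>-.16 else (0,0,255),1)
    row.append(b)
cv2.imwrite("pics/amp.png",np.hstack(row))
E
```

```text
Traceback (most recent call last):
ValueError: too many values to unpack (expected 2)
```

```bash
python3 - <<'E'
from h import *
d=np.load("seq1.npz");ims=d["ims"];ts=d["ts"]
p=np.array([.5843,.0554,0]);yw=.023
Rz=R.from_euler('z',yw).as_matrix();k=7;x0,y0,x1,y1=375,190,430,285
row=[]
for fi,A in ((3,.24),(3,.28),(11,-.24),(11,-.28)):
    b=cv2.resize(ims[fi][y0:y1,x0:x1,::-1],None,fx=k/2,fy=k/2,interpolation=cv2.INTER_CUBIC)
    Ry=R.from_euler('y',-A).as_matrix()
    t=np.linspace(0,2*np.pi,50)
    for z in (-.15,-.165):
        Q=np.c_[.025*np.cos(t),.025*np.sin(t),0*t+z]@Ry.T@Rz.T+p+[0,0,.285]
        q=((proj("scene",Q)+.5-[x0,y0])*k/2).astype(np.int32)
        cv2.polylines(b,[q],True,(0,255,0) if z>-.16 else (0,0,255),1)
    row.append(b)
cv2.imwrite("pics/amp.png",np.hstack(row))
E
```

```text
(no output)
```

View pics/amp.png

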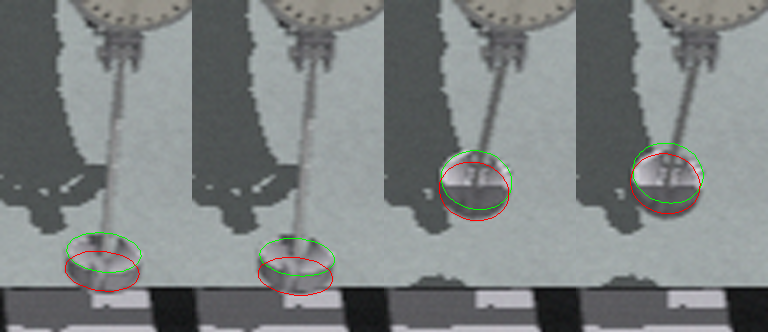

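jog_arm(
  plan=[
    [0.007,-0.002,-0.006,0,0,0],
    [0.008,-0.0035,-0.007,0,0,0],
    [0,0,-0.01,0,0,0],
    [0,0,-0.01,0,0,0],
    [0,0,0,0,0,0],
    [0,0,0,0,0,0],
    [0,0,0,0,0,0],
    [0,0,0,0,0,0],
    [0,0,0,0,0,0],
    [0,0,0,0,0,0],
  ],
)

```text
clock: 4.0
tcp_pos: [0.4921, 0.0561, 0.1807]
orientation: [0.369, -0.011, 0.929, -0.004]
wrist_force: [-0.2, 0.3, 0.2]
finger_gap: 0.0001
```

```bash
python3 - <<'E'
from h import *
s=get_state();print(s["clock"],s["tcp_pos"],s["joint_pos"])
E
```

```text
4.0 [0.4921161  0.05605951 0.18066621] [-0.08540507 -0.31979467 -1.02657207  0.11072226  0.05943979 -0.08527994]
```

```bash
python3 - <<'E'
from h import *
ts=[];ims=[]
for i in range(4):
    ts.append(get_state()["clock"]);ims.append(read_camera("scene"))
w=read_camera("wrist");print(ts,get_state()["clock"])
cv2.imwrite("pics/w1.png",w[:,:,::-1])
cv2.imwrite("pics/q2.png",np.hstack([cv2.resize(i[180:290,360:450,::-1],None,fx=2.2,fy=2.2) for i in ims]))
# compare with earlier seq
d=np.load("seq1.npz");
def cr(i):return cv2.cvtColor(i[235:285,385:425],cv2.COLOR_RGB2GRAY).astype(float)
for t,i in zip(ts,ims):
    e=[np.abs(cr(i)-cr(j)).mean() for j in d["ims"]];o=np.argsort(e)[:4];print(t,[(round(float(d["ts"][k]),2),round(e[k],1)) for k in o])
E
```

```text
[4.0, 4.05, 4.1, 4.15] 4.25
4.0 [(2.4, np.float64(8.1)), (2.2, np.float64(9.8)), (2.95, np.float64(12.5)), (2.35, np.float64(12.7))]
4.05 [(2.45, np.float64(7.0)), (2.95, np.float64(9.4)), (2.15, np.float64(9.4)), (2.9, np.float64(11.8))]
4.1 [(2.5, np.float64(6.1)), (2.9, np.float64(8.1)), (2.85, np.float64(12.0)), (2.55, np.float64(13.2))]
4.15 [(2.55, np.float64(5.2)), (2.85, np.float64(7.5)), (2.8, np.float64(9.2)), (2.6, np.float64(10.0))]
```

View pics/w1.png

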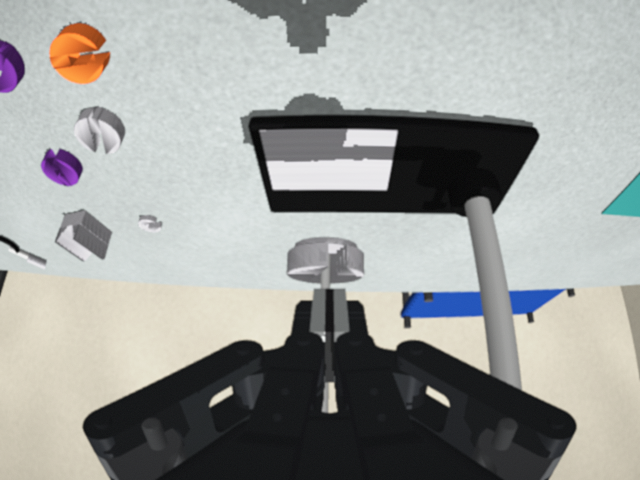

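View pics/q2.png

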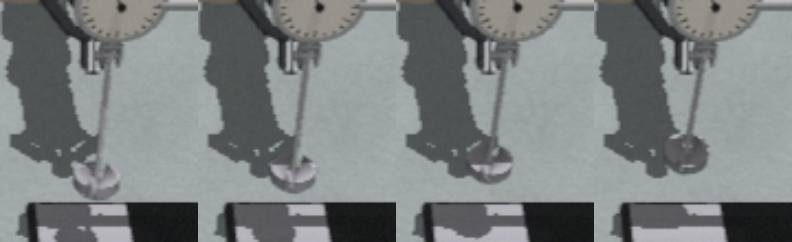

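jog_arm(
  plan=[
    [0.033,0,0,0,0,0],
    [0.027,0,0,0,0,0],
    [0.026,0,0,0,0,0],
    [0.0155,0,0,0,0,0],
    [0.0025,0,0,0,0,0],
    [0,0,0,0,0,0],
    [0,0,0,0,0,0],
    [0,0,0,0,0,0],
    [-0.001,0,0,0,0,0],
    [-0.002,0,0,0,0,0],
  ],
)

```text
clock: 5.25
tcp_pos: [0.5926, 0.0561, 0.1803]
orientation: [0.368, -0.011, 0.93, -0.004]
wrist_force: [-1.5, -0.1, -0.9]
finger_gap: 0.0001
```

```bash
python3 - <<'E'
from h import *
s=get_state();print(s["clock"],s["tcp_pos"],s["wrist_force"])
i=read_camera("scene");cv2.imwrite("pics/q3.png",cv2.resize(i[160:290,350:470,::-1],None,fx=5,fy=4.5))
E
```

```text
5.25 [0.59255312 0.05609748 0.18034857] [-1.54173099 -0.14062186 -0.9351377 ]
```

View pics/q3.png

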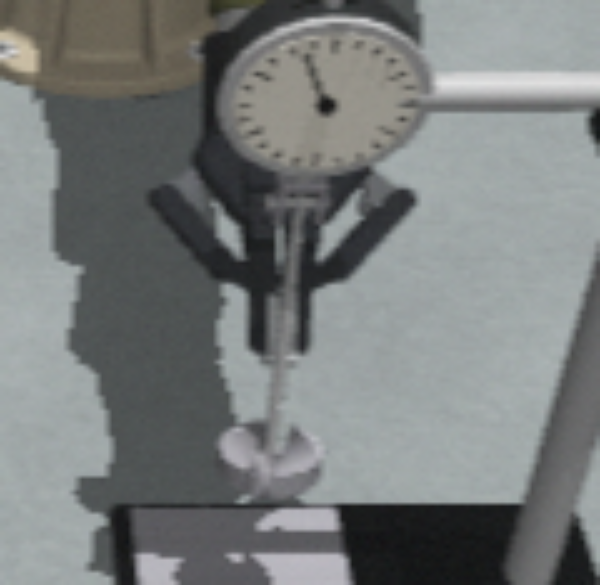

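jog_arm(
  plan=[
    [-0.0015,0,0,0,0,0],
    [-0.0015,0,0,0,0,0],
    [-0.0015,0,0,0,0,0],
    [-0.0015,0,0,0,0,0],
    [-0.0012,0,0,0,0,0],
    [-0.0012,0,0,0,0,0],
    [-0.001,0,0,0,0,0],
    [-0.001,0,0,0,0,0],
    [-0.0008,0,0,0,0,0],
    [-0.0008,0,0,0,0,0],
  ],
)

```text
clock: 6.3
tcp_pos: [0.5812, 0.056, 0.1805]
orientation: [0.369, -0.011, 0.93, -0.004]
wrist_force: [0.5, 0.1, -0.6]
finger_gap: 0.0
```

```bash
cat > amp.py <<'E'
from h import *
import sys
# estimate hanger angle from scene image by overlay sweep: show crop + predicted outlines
def ov(img,ths,f,p=np.array([.5843,.0554,0]),yw=.023,x0=375,y0=190,x1=430,y1=285,k=6):
    row=[]
    Rz=R.from_euler('z',yw).as_matrix()
    for A in ths:
        b=cv2.resize(img[y0:y1,x0:x1,::-1],None,fx=k,fy=k,interpolation=cv2.INTER_CUBIC)
        Ry=R.from_euler('y',-A).as_matrix();t=np.linspace(0,2*np.pi,50)
        for z in (-.15,-.165):
            Q=np.c_[.025*np.cos(t),.025*np.sin(t),0*t+z]@Ry.T@Rz.T+p+[0,0,.285]
            q=((proj("scene",Q)+.5-[x0,y0])*k).astype(np.int32)
            cv2.polylines(b,[q],True,(0,255,0) if z>-.16 else (0,0,255),1)
        row.append(b)
    cv2.imwrite(f,np.hstack(row)[200:])
E
python3 - <<'E'
from amp import *
s=get_state();print(s["clock"],s["tcp_pos"],s["wrist_force"])
i=read_camera("scene");ov(i,(.06,.1),"pics/q4.png")
E
```

```text
6.3 [0.58115636 0.05600923 0.18054161] [ 0.54292893  0.07771391 -0.63751917]
```

View pics/q4.png

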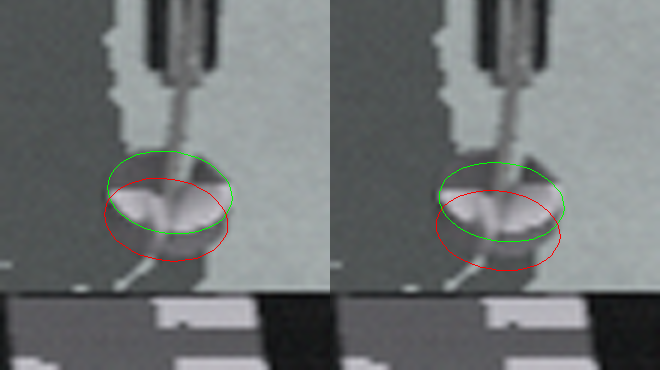

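jog_arm(
  plan=[
    [-0.0008,0,0,0,0,0],
    [-0.0008,0,0,0,0,0],
    [-0.0007,0,0,0,0,0],
    [-0.0007,0,0,0,0,0],
    [-0.0006,0,0,0,0,0],
    [-0.0005,0,0,0,0,0],
    [-0.0005,0,0,0,0,0],
    [-0.0004,0,0,0,0,0],
    [-0.0004,0,0,0,0,0],
    [-0.0003,0,0,0,0,0],
  ],
)

```text
clock: 7.35
tcp_pos: [0.5754, 0.0561, 0.1804]
orientation: [0.368, -0.011, 0.93, -0.004]
wrist_force: [-0.0, 0.3, -0.7]
finger_gap: -0.0
```

jog_arm(
  plan=[
    [-0.0003,0,0,0,0,0],
    [-0.0003,0,0,0,0,0],
    [-0.0003,0,0,0,0,0],
    [-0.0002,0,0,0,0,0],
    [-0.0002,0,0,0,0,0],
    [-0.0002,0,0,0,0,0],
    [-0.0002,0,0,0,0,0],
    [-0.0002,0,0,0,0,0],
    [-0.0002,0,0,0,0,0],
    [-0.0002,0,0,0,0,0],
  ],
)

```text
clock: 8.35
tcp_pos: [0.5731, 0.056, 0.1804]
orientation: [0.368, -0.011, 0.93, -0.004]
wrist_force: [-0.0, 0.1, 0.3]
finger_gap: -0.0002
```

jog_arm(
  plan=[
    [-0.0002,0,0,0,0,0],
    [-0.0002,0,0,0,0,0],
    [-0.0002,0,0,0,0,0],
    [-0.0003,0,0,0,0,0],
    [-0.0003,0,0,0,0,0],
    [-0.0003,0,0,0,0,0],
    [-0.0004,0,0,0,0,0],
    [-0.0004,0,0,0,0,0],
    [-0.0006,0,0,0,0,0],
    [-0.001,0,0,0,0,0],
  ],
)

```text
clock: 9.35
tcp_pos: [0.5692, 0.0561, 0.1804]
orientation: [0.368, -0.011, 0.93, -0.004]
wrist_force: [0.1, -0.4, -0.9]
finger_gap: 0.0001
```

```bash
python3 - <<'E'
from amp import *
s=get_state();print(s["clock"],s["tcp_pos"],s["wrist_force"])
ims=[read_camera("scene") for _ in range(5)]
np.save("q5.npy",ims)
g=[cv2.cvtColor(i,cv2.COLOR_RGB2GRAY)[235:280,380:425].astype(int) for i in ims]
print([int(np.abs(a-g[0]).max()) for a in g],get_state()["clock"])
ov(ims[0],(0,.02),"pics/q5.png")
E
```

```text
9.35 [0.5691805  0.05607333 0.18043363] [ 0.06228829 -0.41153806 -0.87392297]
[0, 75, 73, 51, 52] 9.6
```

View pics/q5.png

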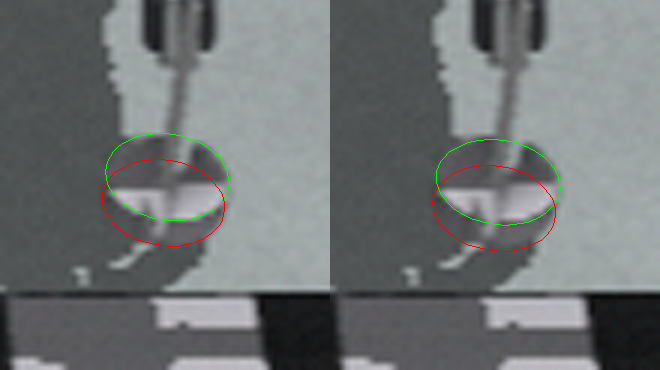

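```bash
python3 - <<'E'
from h import *
ims=np.load("q5.npy")
g=[cv2.cvtColor(i,cv2.COLOR_RGB2GRAY)[215:280,385:425] for i in ims]
print([np.round(np.array(cv2.phaseCorrelate(g[0].astype(np.float32),a.astype(np.float32))[0]),2) for a in g])
cv2.imwrite("pics/q6.png",np.hstack([cv2.resize(a,None,fx=3.9,fy=6,interpolation=cv2.INTER_NEAREST) for a in g]))
E
```

```text
[array([0., 0.]), array([-0.07, -0.1 ]), array([-0.07, -0.04]), array([-0.08, -0.06]), array([-0.06, -0.09])]
```

View pics/q6.png

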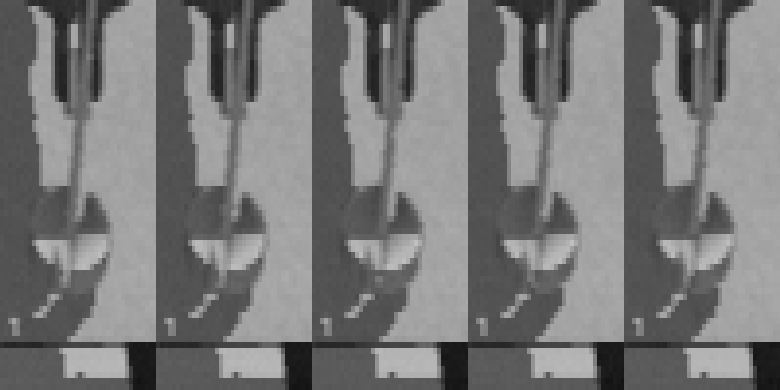

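jog_arm(
  plan=[
    [-0.003,0,0,0,0,0],
    [-0.006,0,0.001,0,0,0],
    [-0.012,0,0.003,0,0,0],
    [-0.015,0,0.005,0,0,0],
    [-0.015,0,0.01,0,0,0],
    [-0.015,0,0.01,0,0,0],
    [0,0,0.015,0,0,0],
    [0,0,0.01,0,0,0],
    [0,0,0,0,0,0],
    [0,0,0,0,0,0],
  ],
  hand=0,
)

```text
clock: 10.6
tcp_pos: [0.5029, 0.0561, 0.2343]
orientation: [0.369, -0.011, 0.93, -0.004]
wrist_force: [-0.5, -0.5, -0.7]
finger_gap: 0.0004
```

```bash
cat >> h.py <<'E'
def wproj(P,c):
    P=np.atleast_2d(P);W=c["world_to_cam"];q=P@W[:3,:3].T+W[:3,3];K=c["K"]
    r=np.hypot(q[:,0],q[:,1]);a=np.arctan2(r,q[:,2]);s=np.where(r>1e-9,a/np.maximum(r,1e-9),1)
    return np.c_[K[0,0]*q[:,0]*s+K[0,2],K[1,1]*q[:,1]*s+K[1,2]]
def wback(uv,c,z):
    K=c["K"];W=c["world_to_cam"];d=np.array([(uv[0]-K[0,2])/K[0,0],(uv[1]-K[1,2])/K[1,1]]);a=np.hypot(*d)
    v=np.r_[d/a*np.sin(a),np.cos(a)];Rm=W[:3,:3];o=-Rm.T@W[:3,3];v=Rm.T@v;return o+v*(z-o[2])/v[2]
E
python3 - <<'E'
from h import *
s=get_state();print(s["clock"],s["tcp_pos"],s["joint_pos"].round(2))
c=calibration("wrist");w=read_camera("wrist")
np.savez("w2.npz",w=w,**c)
b=w[:,:,::-1].copy();cv2.imwrite("pics/w2.png",b)
crop(b,270,190,390,310,6,"pics/w2c.png")
t=np.linspace(0,2*np.pi,60)
x0,y0,k=270,190,5
B=cv2.resize(b[190:310,270:390],None,fx=k,fy=k,interpolation=cv2.INTER_CUBIC)
q=wproj(np.c_[.5843+.025*np.cos(t),.0554+.025*np.sin(t),0*t+.135],c)
cv2.polylines(B,[((q+.5-[x0,y0])*k).astype(np.int32)],True,(0,255,0),1)
cv2.imwrite("pics/w2c.png",B)
i=read_camera("scene");np.save("s6.npy",i)
E
```

```text
10.6 [0.50287146 0.05605478 0.23428123] [-0.08 -0.36 -0.9   0.28  0.06 -0.08]
```

View pics/w2c.png

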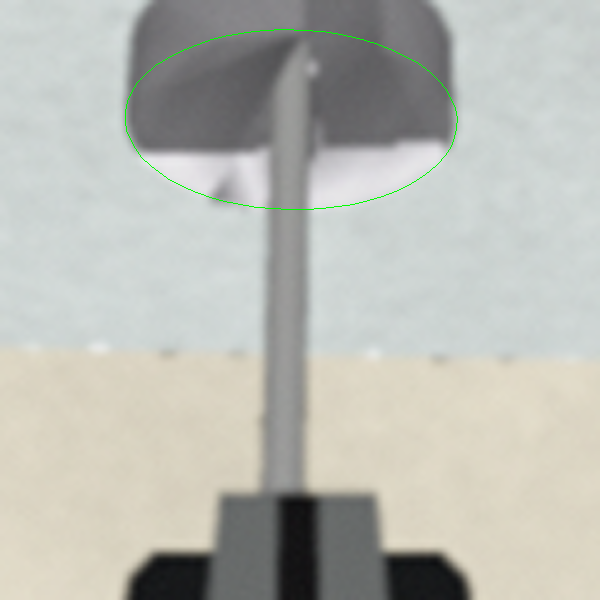

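```bash
python3 - <<'E'
from h import *
d=np.load("w2.npz");w=d["w"];c={k:d[k] for k in("K","world_to_cam")}
g=cv2.cvtColor(w,cv2.COLOR_RGB2GRAY)[180:235,290:366]
g=np.clip((g.astype(float)-70)*2.5,0,255).astype(np.uint8)
k=10;B=cv2.cvtColor(cv2.resize(g,None,fx=k,fy=k,interpolation=cv2.INTER_CUBIC),cv2.COLOR_GRAY2BGR)
t=np.linspace(0,2*np.pi,60)
for z,col in((.135,(0,255,0)),(.120,(0,0,255))):
    q=wproj(np.c_[.5843+.025*np.cos(t),.0554+.025*np.sin(t),0*t+z],c)
    cv2.polylines(B,[((q+.5-[290,180])*k).astype(np.int32)],True,col,1)
cv2.imwrite("pics/w2d.png",B)
a=cv2.imread("pics/w1.png")[225:300,280:375];cv2.imwrite("pics/w1d.png",cv2.resize(a,None,fx=8,fy=8,interpolation=cv2.INTER_CUBIC))
E
```

```text
(no output)
```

View pics/w2d.png

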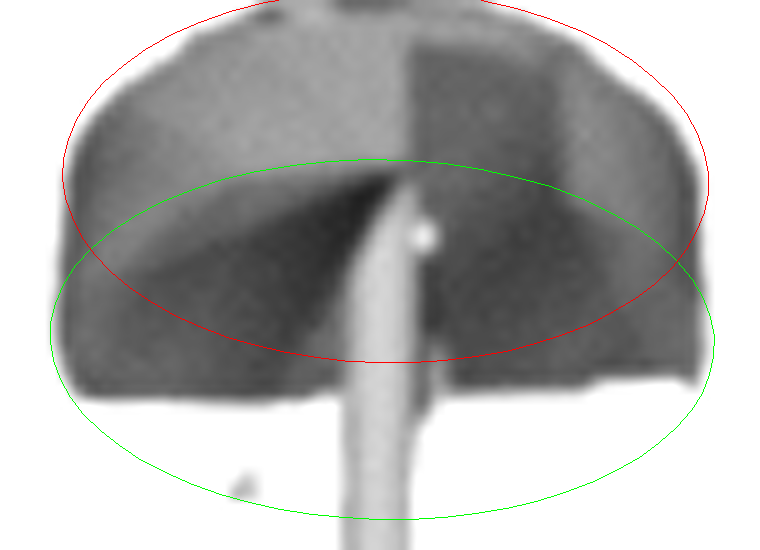

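View pics/w1d.png

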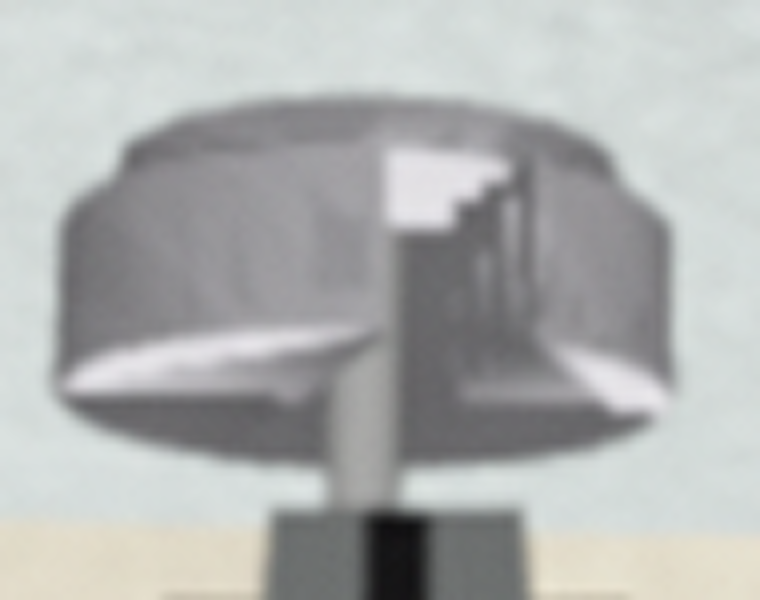

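```bash
python3 - <<'E'
from h import *
d=np.load("w2.npz");c={k:d[k] for k in("K","world_to_cam")}
P=[]
for u,v in((40.8,16.3),(56,18.5)):
    p=wback((290+u-.5,180+v-.5),c,.135);P.append(p[:2]);print(p, np.hypot(*(p[:2]-[.5843,.0554])))
P=np.array(P);m=P.mean(0)-[.5843,.0554];print("width",np.linalg.norm(P[1]-P[0]),"mouth dir",np.arctan2(m[1],m[0]))
# find rim angle whose projections have cols 330.3 / 345.5
for phi in np.arange(2.5,3.2,.05):
    q=[wproj([.5843+.025*np.cos(a),.0554+.025*np.sin(a),z],c)[0].round(1) for z in (.135,.12) for a in (phi-.2423,phi+.2423)]
    print(round(phi,2),[tuple(x) for x in q])
E
```

```text
[0.55963965 0.0568601  0.135     ] 0.02470354045899065
[0.56185626 0.06758022 0.135     ] 0.02553583916899788
width 0.010946883774637938 mouth dir 2.8597243219326205
2.5 [(np.float64(354.9), np.float64(203.5)), (np.float64(342.0), np.float64(197.4)), (np.float64(354.5), np.float64(186.9)), (np.float64(342.0), np.float64(180.6))]
2.55 [(np.float64(353.9), np.float64(202.8)), (np.float64(340.4), np.float64(197.0)), (np.float64(353.5), np.float64(186.1)), (np.float64(340.4), np.float64(180.1))]
2.6 [(np.float64(352.8), np.float64(202.0)), (np.float64(338.7), np.float64(196.6)), (np.float64(352.4), np.float64(185.3)), (np.float64(338.8), np.float64(179.7))]
2.65 [(np.float64(351.6), np.float64(201.3)), (np.float64(337.0), np.float64(196.3)), (np.float64(351.2), np.float64(184.5)), (np.float64(337.1), np.float64(179.4))]
2.7 [(np.float64(350.4), np.float64(200.6)), (np.float64(335.3), np.float64(196.0)), (np.float64(350.0), np.float64(183.8)), (np.float64(335.4), np.float64(179.1))]
2.75 [(np.float64(349.0), np.float64(200.0)), (np.float64(333.5), np.float64(195.8)), (np.float64(348.7), n
[... 847 characters left out ...]
np.float64(325.1), np.float64(178.6))]
3.05 [(np.float64(339.9), np.float64(196.9)), (np.float64(322.8), np.float64(195.6)), (np.float64(339.9), np.float64(180.0)), (np.float64(323.3), np.float64(178.7))]
3.1 [(np.float64(338.2), np.float64(196.5)), (np.float64(321.1), np.float64(195.7)), (np.float64(338.2), np.float64(179.6)), (np.float64(321.6), np.float64(178.8))]
3.15 [(np.float64(336.5), np.float64(196.2)), (np.float64(319.3), np.float64(195.9)), (np.float64(336.6), np.float64(179.3)), (np.float64(319.9), np.float64(179.0))]
3.2 [(np.float64(334.8), np.float64(196.0)), (np.float64(317.6), np.float64(196.2)), (np.float64(334.9), np.float64(179.1)), (np.float64(318.3), np.float64(179.3))]
```

jog_arm(
  plan=[
    [0,-0.025,0,0,0,0],
    [0,-0.025,0,0,0,0],
    [0.001,-0.025,-0.02,0,0,-2],
    [0.001,-0.025,-0.025,0,0,-2],
    [0.001,-0.025,-0.025,0,0,-2.5],
    [0.001,-0.025,-0.025,0,0,-2],
    [0.001,-0.025,-0.025,0,0,0],
    [0.001,-0.025,-0.025,0,0,0],
    [0.001,-0.01,-0.015,0,0,0],
    [0,0,0,0,0,0],
  ],
  hand=1,
)

```text
clock: 11.7
tcp_pos: [0.5265, -0.1621, 0.0896]
orientation: [0.351, 0.059, 0.934, -0.026]
wrist_force: [-0.7, 0.3, -0.0]
finger_gap: 0.0855
```

```bash
python3 - <<'E'
from h import *
s=get_state();print(s["clock"],s["tcp_pos"],s["joint_pos"].round(3),s["finger_gap"]);print(R.from_quat(np.roll(s["orientation"],-1)).as_matrix().round(3))
c=calibration("wrist");w=read_camera("wrist")
np.savez("w3.npz",w=w,**c)
b=w[:,:,::-1].copy();cv2.imwrite("pics/w3.png",b)
print(wproj([.5466,-.1596,.015],c))
E
```

```text
11.7 [ 0.52646143 -0.1621217   0.0895877 ] [-0.614  0.013 -1.027 -0.131  0.307 -0.382] 0.08554292977079352
[[-0.747  0.128  0.652]
 [ 0.092  0.992 -0.09 ]
 [-0.659 -0.007 -0.753]]
[[338.06979205 197.11111957]]
```

View pics/w3.png

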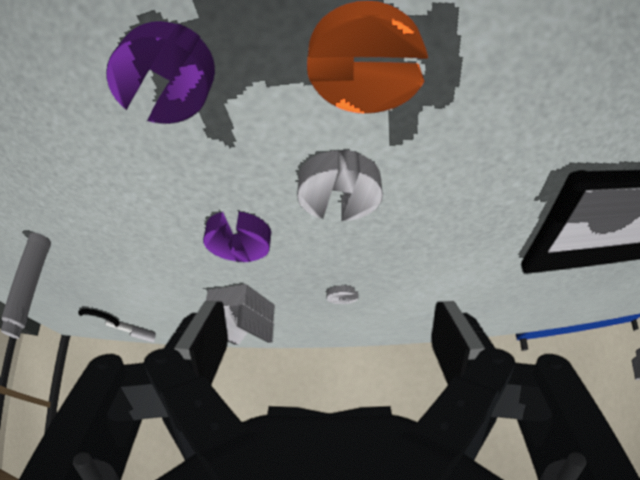

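```bash
python3 - <<'E'
from h import *
d=np.load("w3.npz");w=d["w"];c={k:d[k] for k in("K","world_to_cam")}
k=7;x0,y0=285,135;B=cv2.resize(w[y0:235,x0:395,::-1],None,fx=k,fy=k,interpolation=cv2.INTER_CUBIC)
t=np.linspace(0,2*np.pi,60);cx,cy,ph=.5466,-.1596,-.15
def pl(Q,col,cl=True):
    q=wproj(Q,c);cv2.polylines(B,[((q+.5-[x0,y0])*k).astype(np.int32)],cl,col,1)
for z,col in((.015,(0,255,0)),(.0,(0,0,255))): pl(np.c_[cx+.025*np.cos(t),cy+.025*np.sin(t),0*t+z],col)
Rm=np.array([[np.cos(ph),-np.sin(ph)],[np.sin(ph),np.cos(ph)]])
S=np.array([[.0243,.006],[-.006,.006],[-.006,-.006],[.0243,-.006]])@Rm.T+[cx,cy]
pl(np.c_[S,0*S[:,0]+.015],(255,255,0),False)
cv2.imwrite("pics/w3c.png",B)
E
```

```text
(no output)
```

View pics/w3c.png

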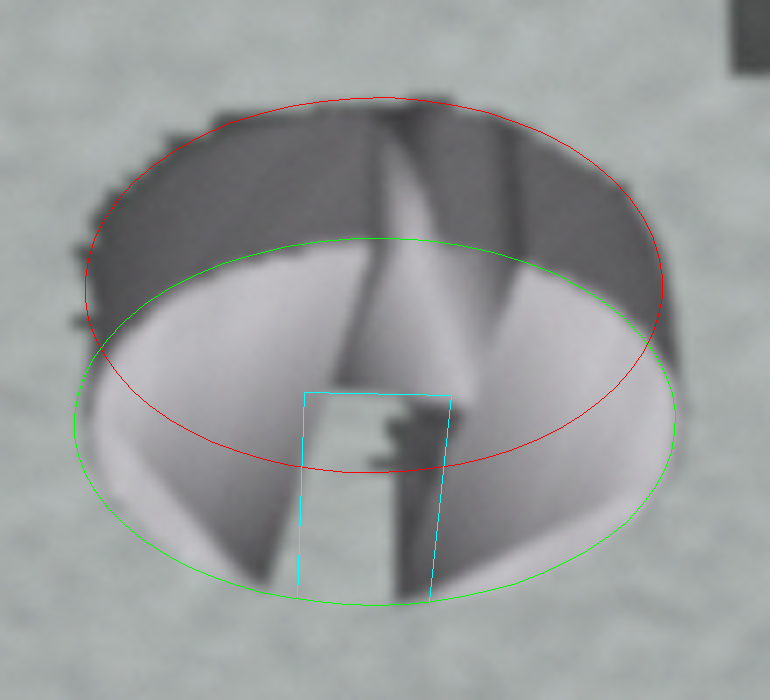

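```bash
python3 - <<'E'
from h import *
d=np.load("w3.npz");c={k:d[k] for k in("K","world_to_cam")}
f=lambda u,v:wback((285+u/7-.5,135+v/7-.5),c,.015)[:2]
for a,b in(((340,385),(268,588)),((465,405),(403,598))):
    p,q=f(*a),f(*b);print(p,q,np.arctan2(*(q-p)[::-1]))
m=(f(268,588)+f(403,598))/2;r=(f(340,385)+f(465,405))/2
print(m,r,np.arctan2(*(m-r)[::-1]), f(386,420),f(92,420),f(683,420))
E
```

```text
[ 0.53919648 -0.16163688] [ 0.56756602 -0.17159325] -0.33752327519402936
[ 0.54297438 -0.15179893] [ 0.57059914 -0.15966138] -0.27728424661249684
[ 0.56908258 -0.16562731] [ 0.54108543 -0.1567179 ] -0.30809258675283563 [ 0.54423608 -0.15842923] [ 0.54127149 -0.18251201] [ 0.54689784 -0.13398837]
```

jog_arm(
  plan=[
    [0.004,0,0,0.4,1.5,-4.7],
    [0.004,0,0,0.4,1.5,-4.6],
    [0.004,0,-0.01,0,0,0],
    [0.004,0,-0.01,0,0,0],
    [0.004,0,-0.01,0,0,0],
    [0.004,0,-0.01,0,0,0],
    [0.004,0,-0.01,0,0,0],
    [0.002,0,-0.01,0,0,0],
    [0,0,0,0,0,0],
    [0,0,0,0,0,0],
  ],
  hand=1,
)

```text
clock: 12.75
tcp_pos: [0.5575, -0.1603, 0.033]
orientation: [0.325, 0.134, 0.935, -0.05]
wrist_force: [0.6, 0.9, 0.4]
finger_gap: 0.0852
```

```bash
python3 - <<'E'
from h import *
s=get_state();print(s["clock"],s["tcp_pos"],s["joint_pos"].round(3),s["finger_gap"]);M=R.from_quat(np.roll(s["orientation"],-1)).as_matrix();print(M.round(3),np.arctan2(M[1,2],M[0,2]),np.degrees(np.arccos(-M[2,2])),np.arctan2(-M[0,1],M[1,1]))
c=calibration("wrist");w=read_camera("wrist")
np.savez("w4.npz",w=w,**c)
cv2.imwrite("pics/w4.png",w[:,:,::-1])
E
```

```text
12.75 [ 0.55753545 -0.16033365  0.03303424] [-0.478  0.196 -1.009 -0.295  0.113 -0.154] 0.08518163755901366
[[-0.753  0.283  0.594]
 [ 0.218  0.959 -0.18 ]
 [-0.621 -0.006 -0.784]] -0.2948041921838457 38.35963367587794 -0.2866688476676896
```

View pics/w4.png

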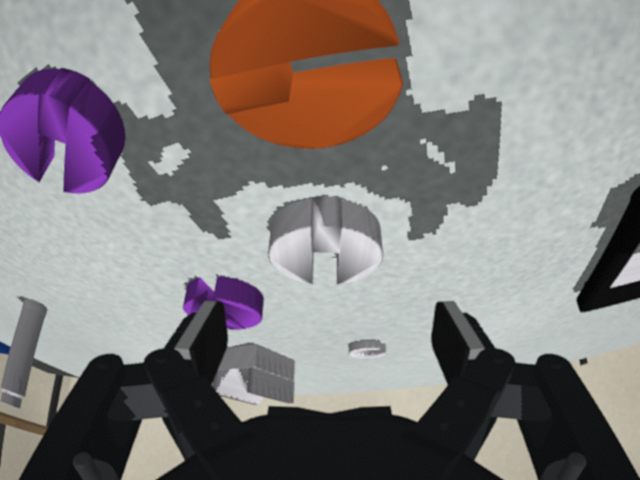

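jog_arm(
  plan=[
    [0,-0.0005,-0.005,0.3,1.0,0],
    [0,-0.0005,-0.005,0.3,0.9,0],
    [0,-0.0005,-0.005,0,0,0],
    [0,0,-0.005,0,0,0],
    [0,0,-0.0045,0,0,0],
    [0,0,0,0,0,0],
    [0,0,0,0,0,0],
    [0,0,0,0,0,0],
    [0,0,0,0,0,0],
    [0,0,0,0,0,0],
  ],
  hand=1,
)

```text
clock: 13.8
tcp_pos: [0.5578, -0.1628, 0.0084]
orientation: [0.309, 0.135, 0.94, -0.048]
wrist_force: [-1.5, 1.1, -0.7]
finger_gap: 0.0853
```

```bash
python3 - <<'E'
from h import *
s=get_state();print(s["clock"],s["tcp_pos"],s["joint_pos"].round(3),s["wrist_force"]);M=R.from_quat(np.roll(s["orientation"],-1)).as_matrix();print(M.round(3),np.arctan2(M[1,2],M[0,2]),np.degrees(np.arccos(-M[2,2])),np.arctan2(-M[0,1],M[1,1]))
c=calibration("wrist");w=read_camera("wrist")
np.savez("w5.npz",w=w,**c)
cv2.imwrite("pics/w5.png",w[:,:,::-1])
E
```

```text
13.8 [ 0.55784991 -0.16283655  0.00842043] [-0.479  0.255 -0.995 -0.307  0.108 -0.158] [-1.49117591  1.09580278 -0.72668576]
[[-0.773  0.284  0.568]
 [ 0.225  0.959 -0.173]
 [-0.593 -0.006 -0.805]] -0.29575607591846736 36.40198813310886 -0.28758244788400456
```

View pics/w5.png

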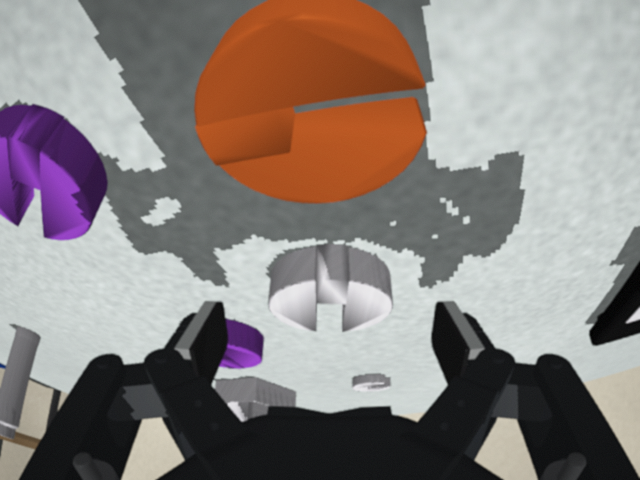

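jog_arm(
  plan=[
    [0,0,0,0,0,0],
    [0,0,0,0,0,0],
    [0,0,0,0,0,0],
    [0,0,0,0,0,0],
    [0,0,0,0,0,0],
    [0,0,0,0,0,0],
    [0,0,0,0,0,0],
    [0,0,0,0,0,0],
    [0,0,0,0,0,0],
    [0,0,0,0,0,0],
  ],
  hand=0.35,
  force=50,
)

```text
clock: 14.85
tcp_pos: [0.5576, -0.1626, 0.0086]
orientation: [0.309, 0.135, 0.94, -0.048]
wrist_force: [-4.6, 2.2, 7.8]
finger_gap: 0.0479
```

```bash
python3 - <<'E'
from h import *
s=get_state();print(s["clock"],s["tcp_pos"],s["finger_gap"],s["wrist_force"])
w=read_camera("wrist");cv2.imwrite("pics/w6.png",w[:,:,::-1]);crop(w[:,:,::-1],230,220,430,370,4,"pics/w6c.png")
E
```

```text
14.85 [ 0.55761957 -0.16260572  0.00858843] 0.04790992581527965 [-4.6463607   2.24609168  7.8379612 ]
```

View pics/w6c.png

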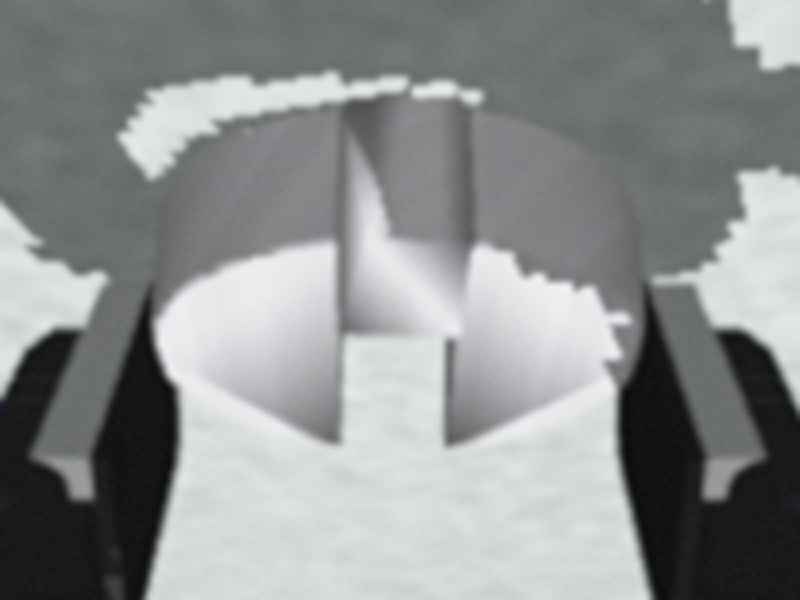

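jog_arm(
  plan=[
    [0,0,0.003,0,0,0],
    [0,0,0.005,0,0,0],
    [0,0,0.008,0,0,0],
    [0,0,0.01,0,0,0],
    [0,0,0.014,0,0,0],
    [0,0,0.015,0,0,0],
    [0,0,0.015,0,0,0],
    [0,0,0.015,0,0,0],
    [0,0,0.01,0,0,0],
    [0,0,0,0,0,0],
  ],
  force=60,
)

```text
clock: 15.9
tcp_pos: [0.5589, -0.1634, 0.1058]
orientation: [0.31, 0.135, 0.94, -0.048]
wrist_force: [0.1, 0.1, -2.1]
finger_gap: 0.0469
```

```bash
python3 - <<'E'
from h import *
s=get_state();print(s["clock"],s["tcp_pos"],s["joint_pos"].round(3),s["finger_gap"],s["wrist_force"])
M=R.from_quat(np.roll(s["orientation"],-1)).as_matrix();print(np.arctan2(M[1,2],M[0,2]),np.degrees(np.arccos(-M[2,2])),np.arctan2(-M[0,1],M[1,1]))
c=calibration("wrist");w=read_camera("wrist");cv2.imwrite("pics/w7.png",w[:,:,::-1]);np.savez("w7.npz",w=w,M=M,tcp=s["tcp_pos"],**c);crop(w[:,:,::-1],230,220,430,370,4,"pics/w7c.png")
i=read_camera("scene");cv2.imwrite("pics/s7.png",cv2.resize(i[180:330,280:480,::-1],None,fx=4,fy=4))
E
```

```text
15.9 [ 0.55892783 -0.16335587  0.10583852] [-0.479  0.037 -0.879  0.024  0.108 -0.158] 0.046896624638906065 [ 0.07413498  0.09297347 -2.08341477]
-0.2966137636071086 36.6028784443477 -0.2875388149221304
```

View pics/w7c.png

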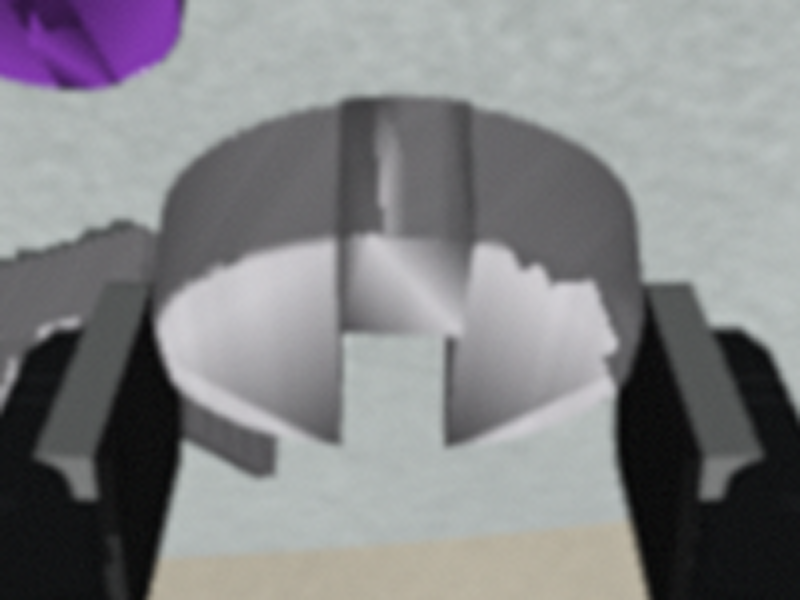

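View pics/s7.png

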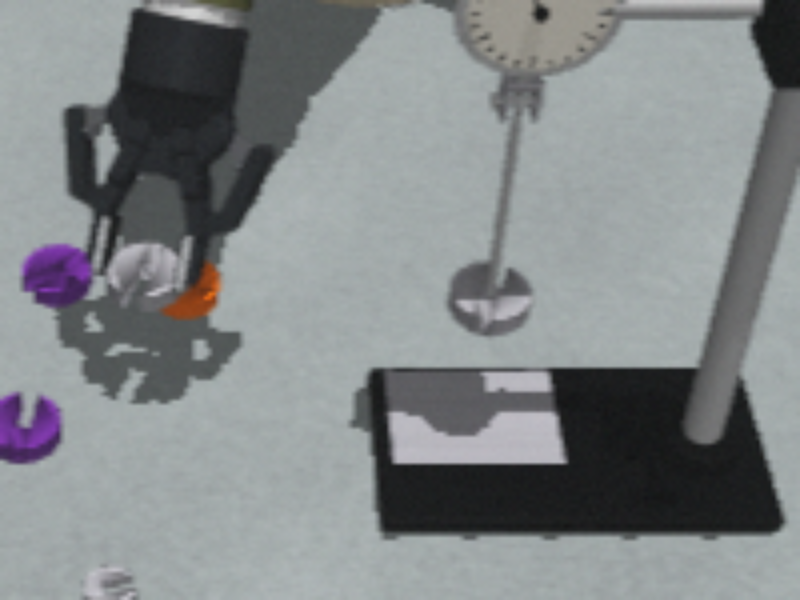

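```bash
python3 - <<'E'
from h import *
d=np.load("w7.npz");c={k:d[k] for k in("K","world_to_cam")};tcp=d["tcp"];w=d["w"]
f=lambda u,v,z=.1122:wback((230+u/4-.5,220+v/4-.5),c,z)[:2]
m=(f(337,443)+f(449,445))/2;r=(f(343,331)+f(460,334))/2
ph=np.arctan2(*(m-r)[::-1]);e=np.array([np.cos(ph),np.sin(ph)]);print(m,r,ph,np.linalg.norm(f(337,443)-f(449,445)),np.linalg.norm(m-r))
cen=(m-.0243*e+r+.006*e)/2;print("cen",cen,"cen-tcp",cen-tcp[:2])
print("expected", np.array([.546,-.1585])-[.5576,-.1626])
k=4;x0,y0=230,220;B=cv2.resize(w[220:370,230:430,::-1],None,fx=k,fy=k,interpolation=cv2.INTER_CUBIC)
t=np.linspace(0,2*np.pi,60)
for z,col in((.1122,(0,255,0)),(.0972,(0,0,255))):
    q=wproj(np.c_[cen[0]+.025*np.cos(t),cen[1]+.025*np.sin(t),0*t+z],c);cv2.polylines(B,[((q+.5-[x0,y0])*k).astype(np.int32)],True,col,1)
cv2.imwrite("pics/w7d.png",B)
E
```

```text
[ 0.57048355 -0.16704375] [ 0.54231865 -0.15775379] -0.31860505137830214 0.012790186878276216 0.0296574636709525
cen [ 0.54771159 -0.1595326 ] cen-tcp [-0.01121624  0.00382326]
expected [-0.0116  0.0041]
```

View pics/w7d.png

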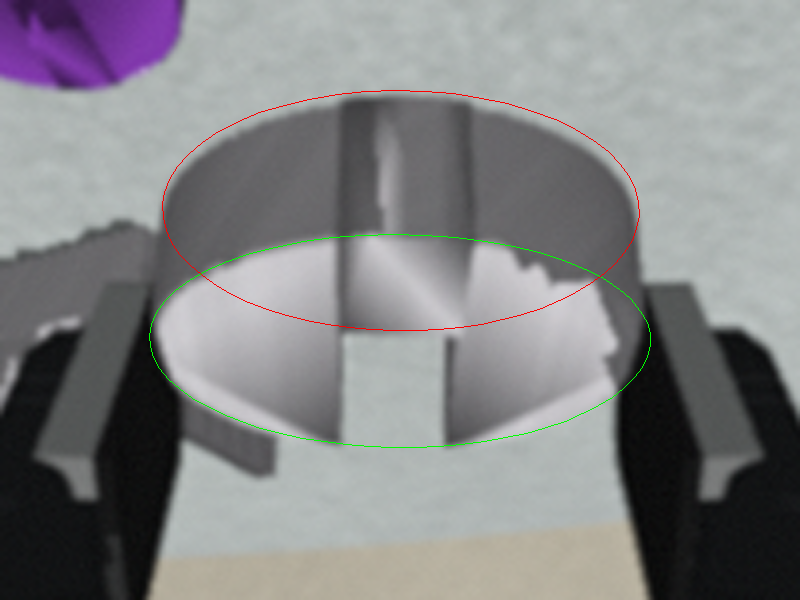

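jog_arm(
  plan=[
    [-0.015,0.005,0.015,0,0,0],
    [-0.015,0.015,0.02,0,0,0],
    [-0.01,0.025,0.02,0,0,0.8],
    [-0.01,0.03,0,0,0,0.9],
    [0,0.035,0,0,0,0],
    [0,0.035,0,0,0,0],
    [0,0.035,0,0,0,0],
    [0,0.03,0,0,0,0],
    [0,0.015,0,0,0,0],
    [0,0.004,0,0,0,0],
  ],
)

```text
clock: 17.0
tcp_pos: [0.5068, 0.0681, 0.1568]
orientation: [0.308, 0.12, 0.943, -0.043]
wrist_force: [-0.0, -0.5, -2.7]
finger_gap: 0.0472
```

```bash
python3 - <<'E'
from h import *
c=calibration("wrist");s=get_state();w=read_camera("wrist")
print(s["clock"],s["tcp_pos"],s["joint_pos"].round(3),s["finger_gap"],s["wrist_force"])
M=R.from_quat(np.roll(s["orientation"],-1)).as_matrix();print(np.arctan2(M[1,2],M[0,2]),np.degrees(np.arccos(-M[2,2])),np.arctan2(-M[0,1],M[1,1]))
cv2.imwrite("pics/w8.png",w[:,:,::-1]);np.savez("w8.npz",w=w,tcp=s["tcp_pos"],**c)
i=read_camera("scene");cv2.imwrite("pics/s8.png",cv2.resize(i[150:320,330:500,::-1],None,fx=3.5,fy=3.5));np.save("s8.npy",i)
E
```

```text
17.0 [0.50681453 0.06809516 0.15683162] [ 0.101 -0.148 -0.877  0.242 -0.212  0.287] 0.04716617269169529 [-0.00358635 -0.47053431 -2.6767178 ]
-0.2633435650649651 36.24446164728896 -0.2546159662488048
```

View pics/w8.png

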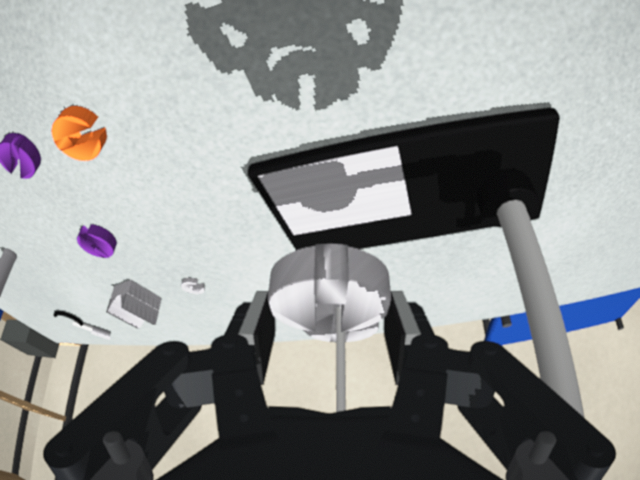

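View pics/s8.png

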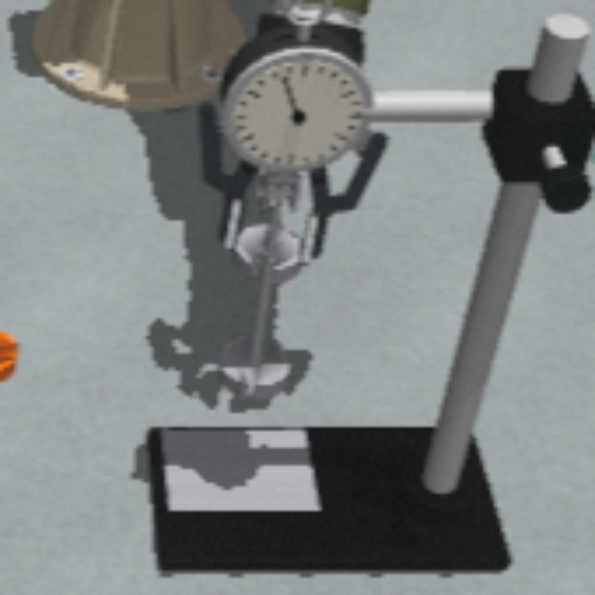

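jog_arm(
  plan=[
    [0,0.0045,-0.003,0,0,0],
    [0,0.0045,-0.003,0,0,0],
    [0.008,-0.0023,0,0,0,0],
    [0.01,-0.0029,0,0,0,0],
    [0.01,-0.0029,0,0,0,0],
    [0.008,-0.0023,0,0,0,0],
    [0.004,-0.0011,0,0,0,0],
    [0,0,0,0,0,0],
    [0,0,0,0,0,0],
    [0,0,0,0,0,0],
  ],
)

```text
clock: 18.1
tcp_pos: [0.5472, 0.0638, 0.1519]
orientation: [0.309, 0.121, 0.942, -0.043]
wrist_force: [-0.4, -0.0, -2.6]
finger_gap: 0.0469
```

```bash
cat > look.py <<'E'
from h import *
import sys
n=sys.argv[1]
c=calibration("wrist");s=get_state();w=read_camera("wrist")
print(s["clock"],s["tcp_pos"].round(4),s["joint_pos"].round(3),s["finger_gap"],s["wrist_force"].round(2))
M=R.from_quat(np.roll(s["orientation"],-1)).as_matrix();yaw=np.arctan2(-M[0,1],M[1,1]);print(np.degrees(np.arccos(-M[2,2])),yaw)
dy=yaw+.2875;off=R.from_euler('z',dy).apply([-.0115,.0039,0]);cen=s["tcp_pos"]+off;print("disc cen",cen[:2].round(4),"underside",cen[2]-.0086,"slot",-.31+dy)
e=np.array([np.cos(-.31+dy),np.sin(-.31+dy)]);r=np.array([.5843,.0554])-cen[:2]
print("rod in disc frame: along",r@e,"across",-r[0]*e[1]+r[1]*e[0])
x0,y0,k=250,220,5
B=cv2.resize(w[y0:350,x0:410,::-1],None,fx=k,fy=k,interpolation=cv2.INTER_CUBIC)
t=np.linspace(0,2*np.pi,60);zt=cen[2]+.0064
for (cx,cy),z,rad,col in((cen[:2],zt,.025,(0,255,0)),((.5843,.0554),.135,.025,(0,0,255)),((.5843,.0554),zt,.003,(255,0,255))):
    q=wproj(np.c_[cx+rad*np.cos(t),cy+rad*np.sin(t),0*t+z],c);cv2.polylines(B,[((q+.5-[x0,y0])*k).astype(np.int32)],True,col,1)
cv2.imwrite(f"pics/{n}.png",B)
i=read_camera("scene");cv2.imwrite(f"pics/{n}s.png",cv2.resize(i[180:300,350:470,::-1],None,fx=5,fy=5,interpolation=cv2.INTER_CUBIC));np.savez(n+".npz",w=w,i=i,**c)
E
python3 look.py a1
```

```text
18.1 [0.5472 0.0638 0.1519] [ 0.081 -0.062 -0.821  0.207 -0.203  0.273] 0.046910058933481484 [-0.4  -0.04 -2.61]
36.33923450660929 -0.2577834493971166
disc cen [0.5356 0.0673] underside 0.14327510799257495 slot -0.28028344939711664
rod in disc frame: along 0.050098190397007455 across 0.0020049038094189717
```

View pics/a1.png

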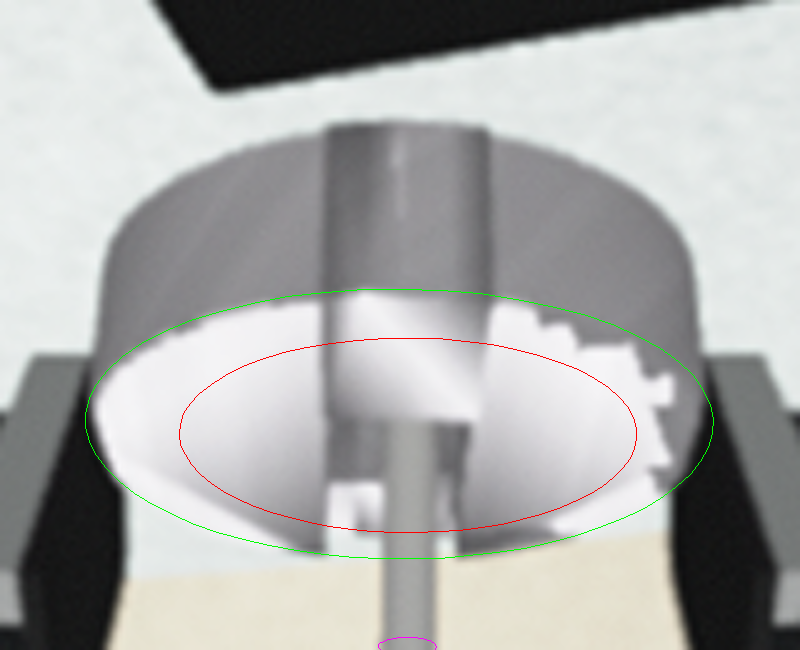

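View pics/a1s.png

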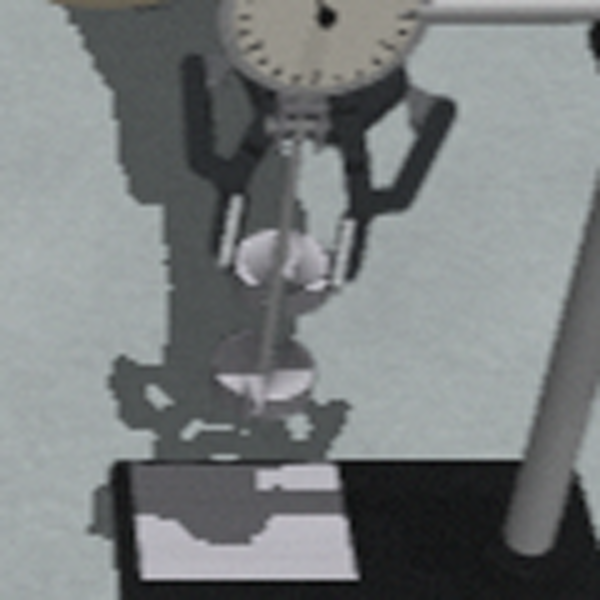

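jog_arm(
  plan=[
    [0.0003,0.001,-0.001,0,0,0],
    [0.0003,0.001,-0.001,0,0,0],
    [0.003,-0.0008,0,0,0,0],
    [0.005,-0.0014,0,0,0,0],
    [0.005,-0.0014,0,0,0,0],
    [0.005,-0.0014,0,0,0,0],
    [0.005,-0.0014,0,0,0,0],
    [0.005,-0.0014,0,0,0,0],
    [0.002,-0.0006,0,0,0,0],
    [0,0,0,0,0,0],
  ],
)

```text
clock: 19.2
tcp_pos: [0.5786, 0.0571, 0.1501]
orientation: [0.309, 0.121, 0.942, -0.043]
wrist_force: [-0.4, 0.4, -0.9]
finger_gap: 0.047
```

```bash
python3 look.py a2
```

```text
19.2 [0.5786 0.0571 0.1501] [ 0.059 -0.002 -0.771  0.193 -0.19   0.255] 0.04703224140058457 [-0.43  0.35 -0.86]
36.37035472530998 -0.25821062058400396
disc cen [0.567  0.0607] underside 0.14149744335062114 slot -0.280710620584004
rod in disc frame: along 0.018083279934003094 across -0.0003058896113109968
```

View pics/a2.png

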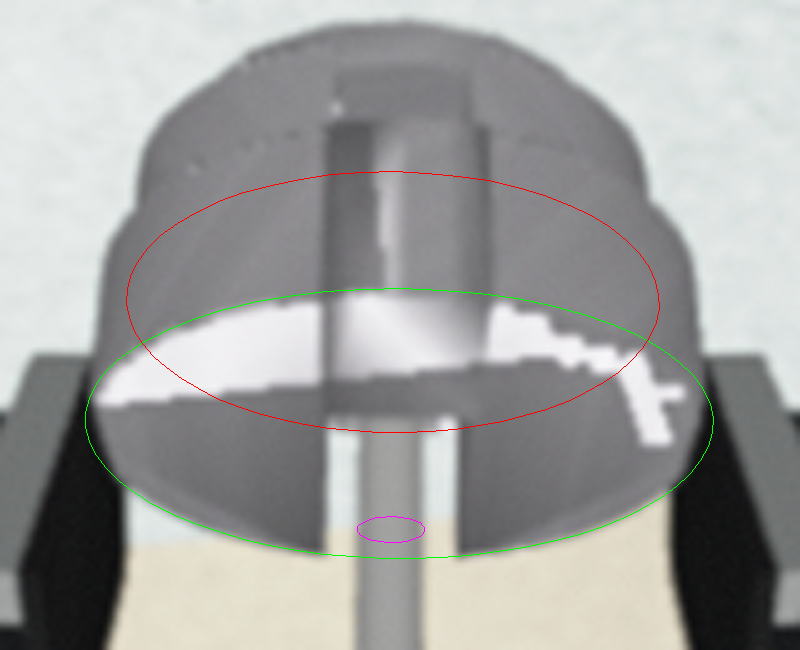

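View pics/a2s.png

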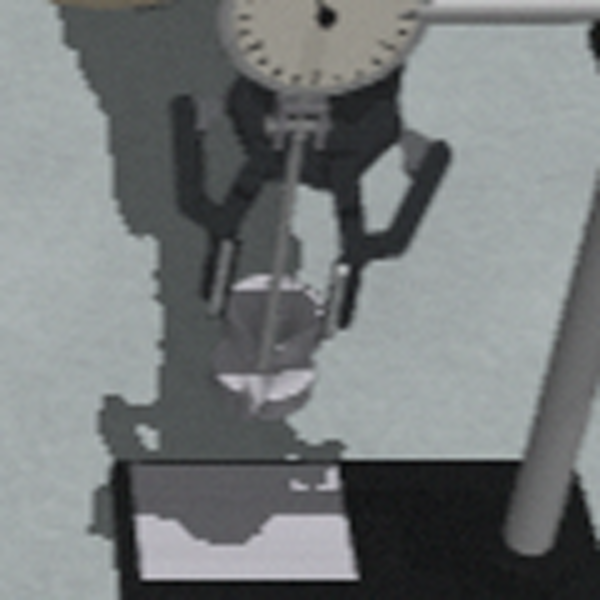

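jog_arm(
  plan=[
    [0.002,-0.0006,0,0,0,0],
    [0.003,-0.0009,0,0,0,0],
    [0.003,-0.0009,0,0,0,0],
    [0.003,-0.0009,0,0,0,0],
    [0.003,-0.0008,0,0,0,0],
    [0.002,-0.0006,0,0,0,0],
    [0.0014,-0.0006,0,0,0,0],
    [0,0,0,0,0,0],
    [0,0,0,0,0,0],
    [0,0,0,0,0,0],
  ],
)

```text
clock: 20.3
tcp_pos: [0.5955, 0.052, 0.15]
orientation: [0.309, 0.121, 0.942, -0.043]
wrist_force: [0.4, 0.3, -1.7]
finger_gap: 0.047
```

```bash
python3 look.py a3
```

```text
20.3 [0.5955 0.052  0.15  ] [ 0.044  0.027 -0.741  0.191 -0.182  0.243] 0.04700270953608054 [ 0.41  0.31 -1.69]
36.36179879575727 -0.25789681527962344
disc cen [0.5839 0.0556] underside 0.14143962963924447 slot -0.28039681527962346
rod in disc frame: along 0.00042023932364669493 across -8.330214283910836e-05
```

View pics/a3.png

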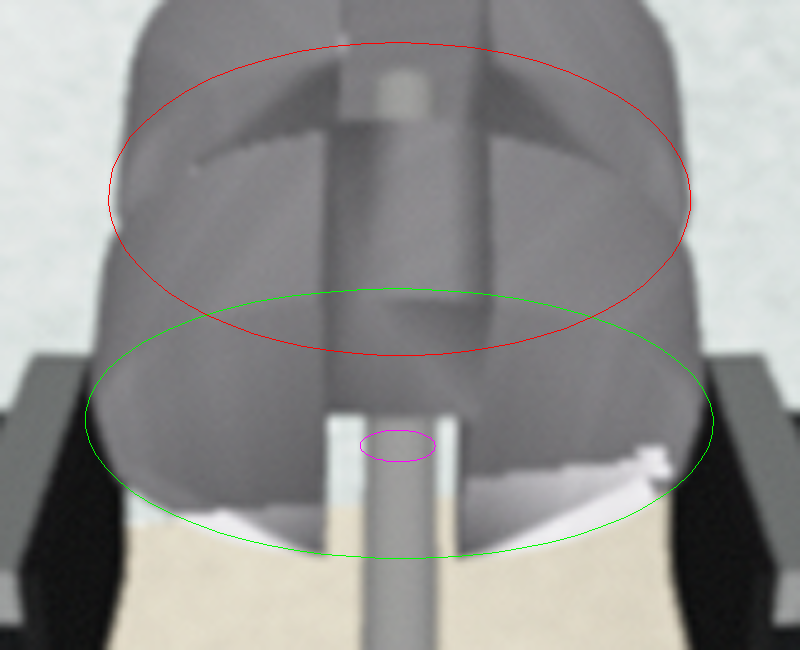

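View pics/a3s.png

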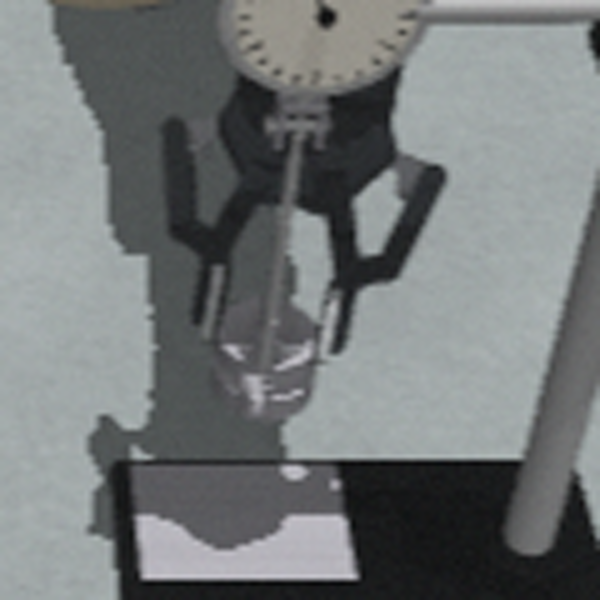

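jog_arm(
  plan=[
    [0.0001,0.0003,-0.0008,0,0,0],
    [0.0001,0.0003,-0.0008,0,0,0],
    [0,0,-0.0008,0,0,0],
    [0,0,-0.0008,0,0,0],
    [0,0,-0.0006,0,0,0],
    [0,0,-0.0005,0,0,0],
    [0,0,-0.0004,0,0,0],
    [0,0,-0.0003,0,0,0],
    [0,0,0,0,0,0],
    [0,0,0,0,0,0],
  ],
)

```text
clock: 21.4
tcp_pos: [0.5959, 0.0526, 0.1452]
orientation: [0.309, 0.121, 0.942, -0.043]
wrist_force: [-0.4, 1.0, -1.2]
finger_gap: 0.047
```

```bash
python3 look.py a4
```

```text
21.4 [0.5959 0.0526 0.1452] [ 0.046  0.035 -0.748  0.176 -0.183  0.244] 0.046964246360642184 [-0.43  0.99 -1.21]
36.37833244492259 -0.2579068503150439
disc cen [0.5843 0.0562] underside 0.13658822758501418 slot -0.2804068503150439
rod in disc frame: along 0.00021215732877503281 across -0.0007540556016474077
```

View pics/a4.png

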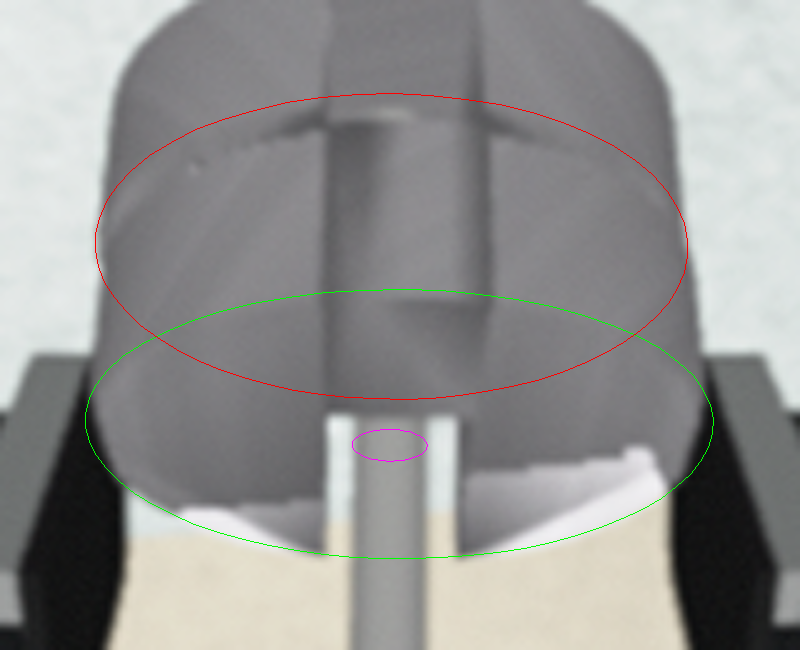

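View pics/a4s.png

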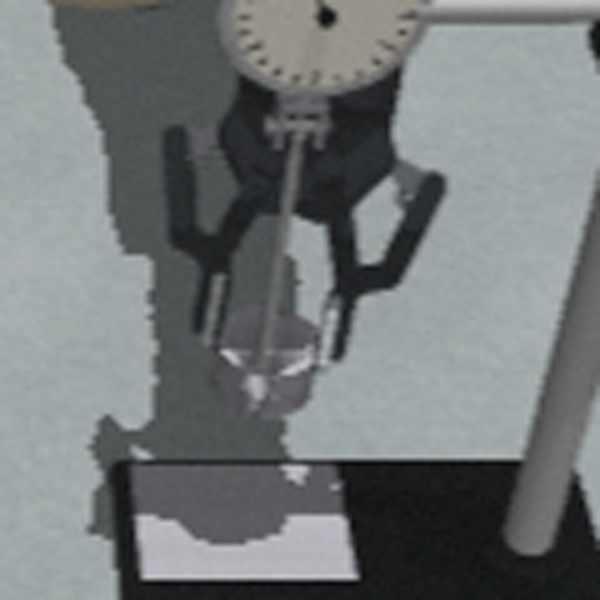

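jog_arm(
  plan=[
    [0,0,-0.0003,0,0,0],
    [0,0,-0.0003,0,0,0],
    [0,0,-0.0003,0,0,0],
    [0,0,-0.0002,0,0,0],
    [0,0,-0.0002,0,0,0],
    [0,0,-0.0002,0,0,0],
    [0,0,0,0,0,0],
    [0,0,0,0,0,0],
    [0,0,0,0,0,0],
    [0,0,0,0,0,0],
  ],
)

```text
clock: 22.5
tcp_pos: [0.596, 0.0526, 0.1438]
orientation: [0.309, 0.121, 0.942, -0.043]
wrist_force: [-0.9, 0.2, -2.1]
finger_gap: 0.0471
```

```bash
python3 look.py a5; python3 -c "
from h import *
print([get_state()['wrist_force'].round(2) for _ in range(2)])
import numpy as np
for n in('a4','a5'):
    w=np.load(n+'.npz')['w'];crop(w[:,:,::-1],260,215,400,260,5,'pics/%sz.png'%n)
a=np.vstack([cv2.imread('pics/a4z.png'),cv2.imread('pics/a5z.png')]);cv2.imwrite('pics/a45.png',a)
"
```

```text
22.5 [0.596  0.0526 0.1438] [ 0.046  0.037 -0.75   0.172 -0.183  0.244] 0.04711469969797131 [-0.92  0.22 -2.09]
36.38640053020216 -0.2578991743760351
disc cen [0.5844 0.0562] underside 0.13516130723612876 slot -0.2803991743760351
rod in disc frame: along 0.00016811731991363973 across -0.000771244169435914
[array([-0.44, -0.85, -0.67]), array([-0.44, -0.85, -0.67])]
```

View pics/a45.png

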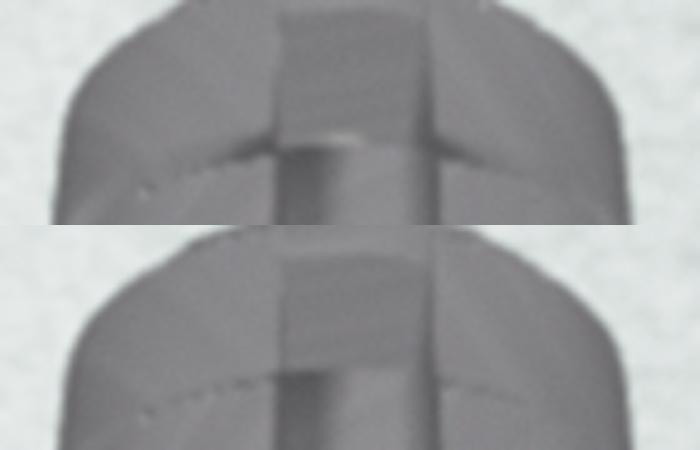

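jog_arm(
  plan=[
    [0,0,-0.0002,0,0,0],
    [0,0,-0.0002,0,0,0],
    [0,0,-0.0001,0,0,0],
    [0,0,0,0,0,0],
    [0,0,0,0,0,0],
    [0,0,0,0,0,0],
    [0,0,0,0,0,0],
    [0,0,0,0,0,0],
    [0,0,0,0,0,0],
    [0,0,0,0,0,0],
  ],
)

```text
clock: 23.6
tcp_pos: [0.5963, 0.0526, 0.1437]
orientation: [0.31, 0.121, 0.942, -0.043]
wrist_force: [0.0, -0.1, 4.1]
finger_gap: 0.0472
```

```bash
python3 look.py a6; python3 -c "
from h import *
f=[]
for _ in range(4):
    f.append(get_state()['wrist_force'].round(2)); w=read_camera('wrist')
print(f)
crop(w[:,:,::-1],260,215,400,300,5,'pics/a6z.png')
"
```

```text
23.6 [0.5963 0.0526 0.1437] [ 0.046  0.038 -0.751  0.17  -0.183  0.244] 0.0472058553989672 [ 0.04 -0.07  4.15]
36.43605533482392 -0.2579872985019979
disc cen [0.5847 0.0562] underside 0.13508640629924767 slot -0.28048729850199794
rod in disc frame: along -0.00018838870098947073 across -0.0008895175528101827
[array([ 0.37, -0.72,  5.14]), array([-1.02, -0.06,  4.42]), array([-1.15,  0.51,  5.08]), array([-0.57,  1.42,  4.86])]
```

View pics/a6z.png

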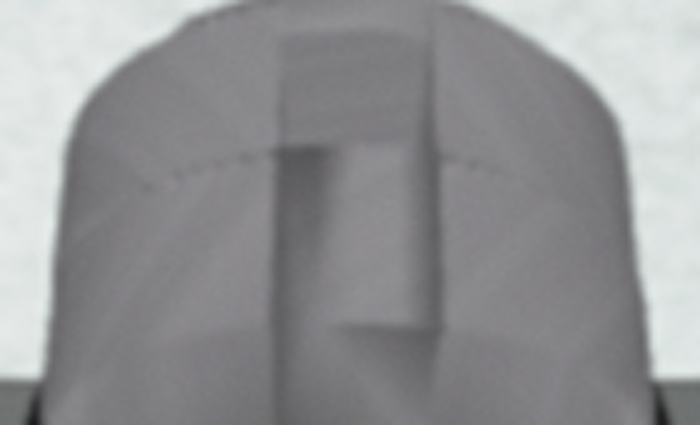

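jog_arm(
  plan=[
    [0,0,0.0001,0,0,0],
    [0,0,0.0001,0,0,0],
    [0,0,0.0001,0,0,0],
    [0,0,0,0,0,0],
    [0,0,0,0,0,0],
    [0,0,0,0,0,0],
    [0,0,0,0,0,0],
    [0,0,0,0,0,0],
    [0,0,0,0,0,0],
    [0,0,0,0,0,0],
  ],
  force=40,
)

```text
clock: 24.9
tcp_pos: [0.596, 0.0526, 0.1436]
orientation: [0.309, 0.121, 0.942, -0.043]
wrist_force: [0.0, 0.1, 5.2]
finger_gap: 0.047
```

```bash
python3 -c "
from h import *
s=get_state();print(s['clock'],s['tcp_pos'],s['finger_gap'],s['wrist_force'])
"
```

```text
24.9 [0.59604293 0.05260556 0.14362605] 0.046998845942336366 [0.03521098 0.0592232  5.2093122 ]
```

jog_arm(
  plan=[
    [0,0,0.0002,0,0,0],
    [0,0,0.0001,0,0,0],
    [0,0,0.0001,0,0,0],
    [0,0,0,0,0,0],
    [0,0,0,0,0,0],
    [0,0,0,0,0,0],
    [0,0,0,0,0,0],
    [0,0,0,0,0,0],
    [0,0,0,0,0,0],
    [0,0,0,0,0,0],
  ],
  force=30,
)

```text
clock: 25.9
tcp_pos: [0.5957, 0.0526, 0.1436]
orientation: [0.309, 0.121, 0.942, -0.043]
wrist_force: [-0.9, -0.4, 3.2]
finger_gap: 0.0471
```

```bash
python3 -c "
from h import *
f=[]
for _ in range(3):
    s=get_state();f.append(s['wrist_force'].round(2)); w=read_camera('wrist')
print(s['clock'],s['tcp_pos'],s['finger_gap'],f)
crop(w[:,:,::-1],260,215,400,300,5,'pics/a7z.png')
"
```

```text
26.0 [0.59574464 0.05261823 0.14367305] 0.046876833992469794 [array([-0.94, -0.45,  3.24]), array([-0.6 , -0.57,  2.53]), array([-0.23, -0.15,  2.17])]
```

View pics/a7z.png

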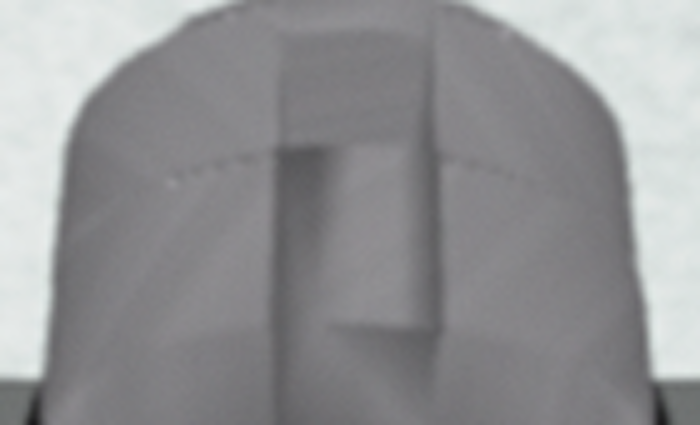

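jog_arm(
  plan=[
    [0,0,0.0002,0,0,0],
    [0,0,0.0001,0,0,0],
    [0,0,0,0,0,0],
    [0,0,0,0,0,0],
    [0,0,0,0,0,0],
    [0,0,0,0,0,0],
    [0,0,0,0,0,0],
    [0,0,0,0,0,0],
    [0,0,0,0,0,0],
    [0,0,0,0,0,0],
  ],
  force=20,
)

```text
clock: 27.05
tcp_pos: [0.5956, 0.0526, 0.1438]
orientation: [0.309, 0.121, 0.942, -0.043]
wrist_force: [-1.0, -1.3, -1.4]
finger_gap: 0.047
```

jog_arm(
  plan=[
    [0,0,0,0,0,0],
    [0,0,0,0,0,0],
    [0,0,0,0,0,0],
    [0,0,0,0,0,0],
    [0,0,0,0,0,0],
    [0,0,0,0,0,0],
    [0,0,0,0,0,0],
    [0,0,0,0,0,0],
    [0,0,0,0,0,0],
    [0,0,0,0,0,0],
  ],
  hand=0.72,
)

```text
clock: 28.05
tcp_pos: [0.5959, 0.0526, 0.1442]
orientation: [0.309, 0.121, 0.942, -0.043]
wrist_force: [-0.1, 1.2, 0.2]
finger_gap: 0.0611
```

```bash
python3 look.py a8; python3 -c "
from h import *
ims=[read_camera('scene') for _ in range(6)]
np.save('seq8.npy',ims)
w=read_camera('wrist');crop(w[:,:,::-1],230,200,430,330,4,'pics/a8z.png')
cv2.imwrite('pics/a8q.png',np.hstack([cv2.resize(i[225:285,385:425,::-1],None,fx=3.2,fy=6,interpolation=cv2.INTER_NEAREST) for i in ims]))
"
```

```text
28.05 [0.5959 0.0526 0.1442] [ 0.046  0.036 -0.75   0.173 -0.183  0.244] 0.061089008092940766 [-0.12  1.19  0.19]
36.380262261727275 -0.25798243100228013
disc cen [0.5843 0.0562] underside 0.13559253697479692 slot -0.28048243100228015
rod in disc frame: along 0.00018707576280087355 across -0.0007553171772572897
```

View pics/a8z.png

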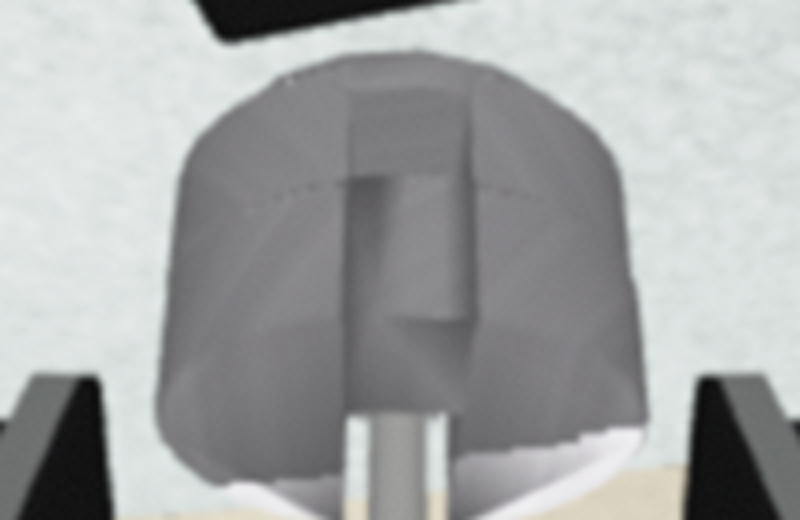

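View pics/a8q.png

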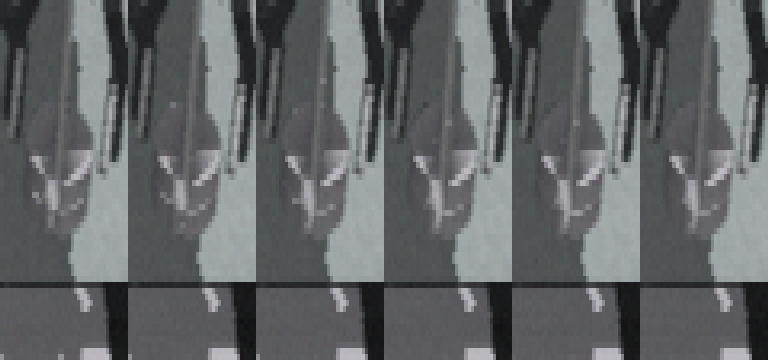

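jog_arm(
  plan=[
    [0,0,0,0,0,0],
    [0,0,0,0,0,0],
    [-0.002,0.0006,0.001,0,0,0],
    [-0.004,0.0012,0.003,0,0,0],
    [-0.007,0.002,0.005,0,0,0],
    [-0.01,0.0029,0.006,0,0,0],
    [-0.012,0.0034,0.006,0,0,0],
    [-0.014,0.004,0.006,0,0,0],
    [-0.014,0.004,0.006,0,0,0],
    [-0.012,0.0034,0.005,0,0,0],
  ],
  hand=0.82,
)

```text
clock: 29.5
tcp_pos: [0.5194, 0.0746, 0.1829]
orientation: [0.309, 0.121, 0.942, -0.043]
wrist_force: [-0.2, -0.8, -0.5]
finger_gap: 0.0698
```

```bash
python3 look.py b1; python3 -c "
from h import *
ims=[];ts=[]
for _ in range(9): ts.append(get_state()['clock']);ims.append(read_camera('scene'))
np.save('seq9.npy',ims)
g=[cv2.cvtColor(i,cv2.COLOR_RGB2GRAY)[238:285,388:420].astype(np.float32) for i in ims]
print(ts,[np.round(np.array(cv2.phaseCorrelate(g[0],a)[0]),2).tolist() for a in g])
cv2.imwrite('pics/b1q.png',np.hstack([cv2.resize(i[215:285,385:425,::-1],None,fx=3,fy=6,interpolation=cv2.INTER_NEAREST) for i in ims[::2]]))
"
```

```text
29.5 [0.5194 0.0746 0.1829] [ 0.117 -0.152 -0.807  0.316 -0.223  0.303] 0.06979771301512187 [-0.18 -0.81 -0.46]
36.39917966565731 -0.2574794196120675
disc cen [0.5078 0.0781] underside 0.17427816308177665 slot -0.2799794196120675
rod in disc frame: along 0.07977266490269325 across -0.0006980503744543169
[29.6, 29.65, 29.7, 29.75, 29.8, 29.85, 29.9, 29.95, 30.0] [[0.0, 0.0], [-0.0, -0.02], [-0.01, 0.07], [0.04, 0.11], [0.04, 0.17], [0.05, 0.21], [0.07, 0.23], [0.08, 0.21], [0.08, 0.18]]
```

View pics/b1.png

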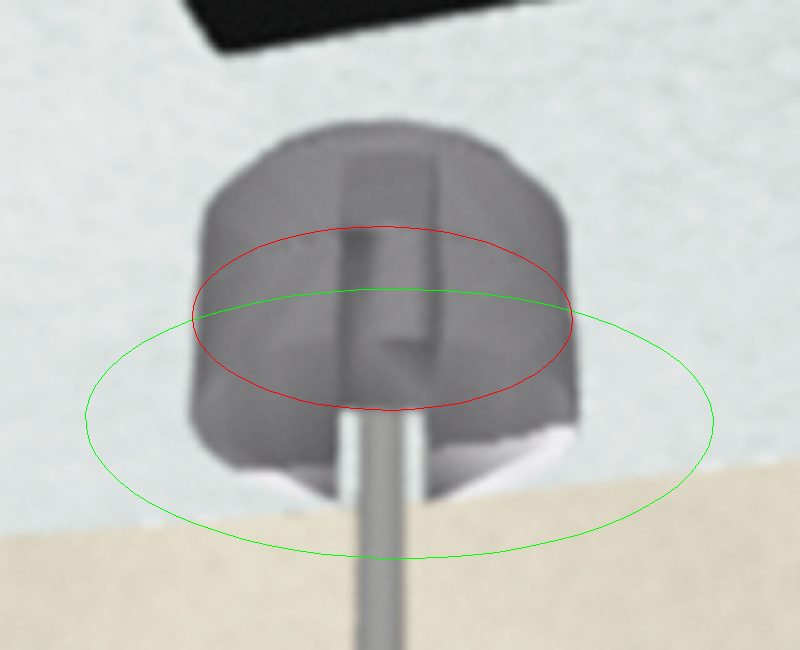

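View pics/b1q.png

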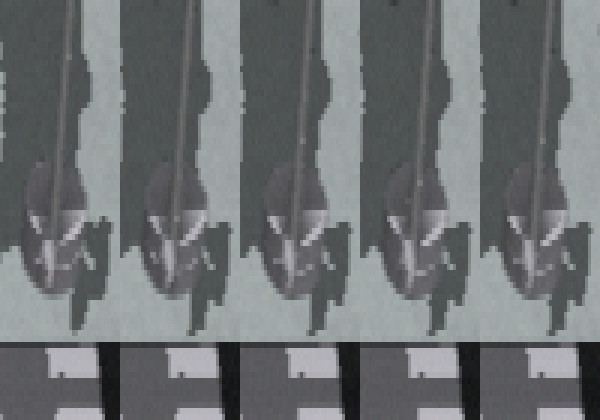

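View pics/b1s.png

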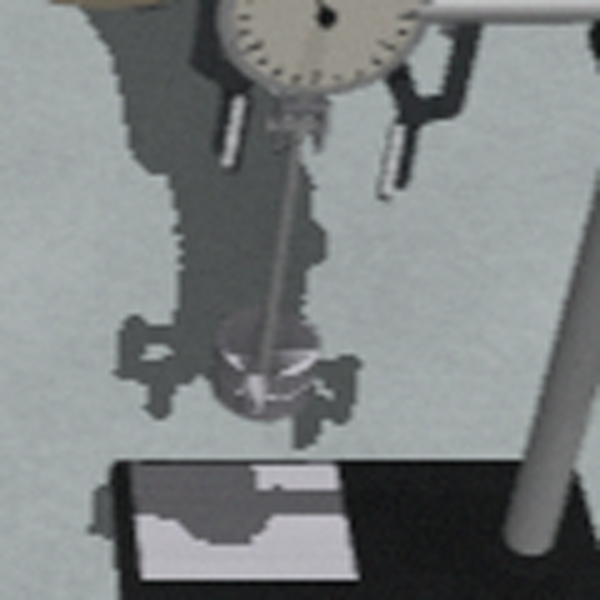

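jog_arm(
  plan=[
    [-0.01,0.003,0.004,0,0,0],
    [-0.01,0.003,0.004,0,0,0],
    [-0.01,0.003,0.004,0,0,0],
    [0,0,0.005,0,0,0],
    [0,0,0.005,0,0,0],
    [0,0,0,0,0,0],
    [0,0,0,0,0,0],
    [0,0,0,0,0,0],
    [0,0,0,0,0,0],
    [0,0,0,0,0,0],
  ],
)

```text
clock: 31.05
tcp_pos: [0.4908, 0.083, 0.2038]
orientation: [0.309, 0.121, 0.942, -0.043]
wrist_force: [0.1, 0.4, -0.2]
finger_gap: 0.07
```

```bash
python3 -c "
from h import *
ims=[];ts=[]
for _ in range(24): ts.append(get_state()['clock']);ims.append(read_camera('scene'))
g=[cv2.cvtColor(i,cv2.COLOR_RGB2GRAY)[230:272,390:418].astype(np.float32) for i in ims]
np.save('seq10.npy',ims)
print(ts[0],ts[-1]);print([round(cv2.phaseCorrelate(g[0],a)[0][1],2) for a in g])
# optical flow on rod/disc features
f0=(cv2.cvtColor(ims[0],cv2.COLOR_RGB2GRAY))
p=cv2.goodFeaturesToTrack(f0[240:272,392:416],12,.02,3).reshape(-1,1,2)+np.array([392,240],np.float32)
for i in ims[::3]:
    q,st,_=cv2.calcOpticalFlowPyrLK(f0,cv2.cvtColor(i,cv2.COLOR_RGB2GRAY),p.astype(np.float32),None,winSize=(9,9));print(np.round(np.median((q-p)[:,0],0),2),end=' ')
i=ims[-1];cv2.imwrite('pics/b2s.png',cv2.resize(i[180:300,350:470,::-1],None,fx=5,fy=5,interpolation=cv2.INTER_CUBIC));cv2.imwrite('pics/b2f.png',i[:,:,::-1])
"
```

```text
31.05 32.2
[0.5, 0.55, 0.6, 0.64, 0.8, 0.76, 0.81, 0.88, 0.9, 0.94, 0.86, 0.85, 0.81, 0.64, 0.57, 0.63, 0.45, 0.5, 0.61, 0.64, 0.79, 0.83, 0.85, 0.92]
[0. 0.] [0.01 0.07] [0.04 0.23] [0.06 0.3 ] [0.02 0.1 ] [ 0.02 -0.  ] [0.   0.04] [0.02 0.15]
```

View pics/b2s.png

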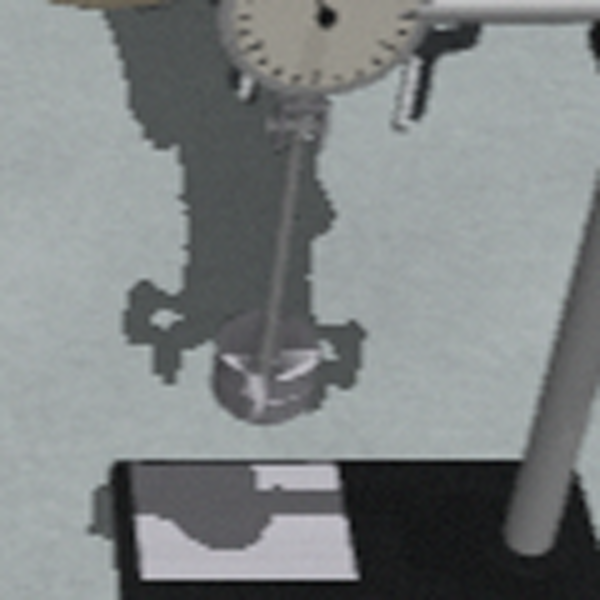

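View pics/b2f.png

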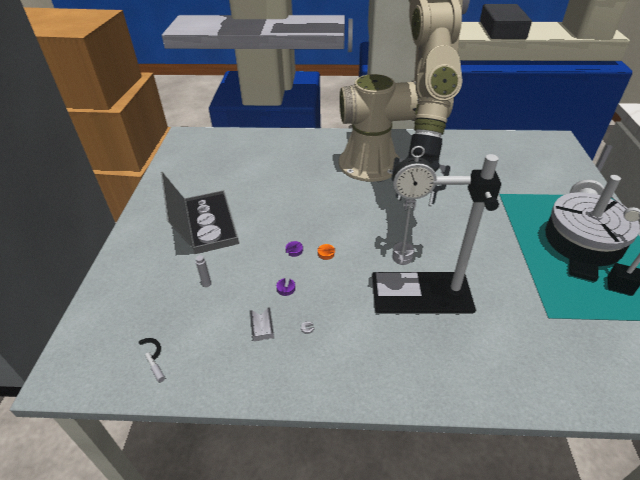

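jog_arm(
  plan=[
    [0,-0.005,0,0,0,7.4],
    [0,-0.006,0,0,0,7.4],
    [0.005,-0.006,0,0,-6.6,0],
    [0.01,-0.005,-0.004,0,0,0],
    [0.01,-0.005,-0.005,0,0,0],
    [0.01,0,-0.005,0,0,0],
    [0.009,0,-0.005,0,0,0],
    [0,0,-0.004,0,0,0],
    [0,0,0,0,0,0],
    [0,0,0,0,0,0],
  ],
  hand=0,
)

```text
clock: 33.25
tcp_pos: [0.5349, 0.0564, 0.1808]
orientation: [0.366, -0.001, 0.931, -0.003]
wrist_force: [0.4, -0.3, 0.3]
finger_gap: -0.0
```

```bash
python3 -c "
from h import *
s=get_state();print(s['clock'],s['tcp_pos'],s['finger_gap'],s['wrist_force'],s['joint_pos'].round(2));M=R.from_quat(np.roll(s['orientation'],-1)).as_matrix();print(M.round(3))
w=read_camera('wrist');crop(w[:,:,::-1],230,190,430,340,4,'pics/b3.png')
"
```

```text
33.25 [0.53486676 0.05639096 0.18080184] -4.304536454547592e-06 [ 0.43643018 -0.25842716  0.25594722] [-0.07 -0.21 -0.96  0.08  0.04 -0.05]
[[-0.732 -0.     0.681]
 [-0.004  1.    -0.004]
 [-0.681 -0.006 -0.732]]
```

View pics/b3.png

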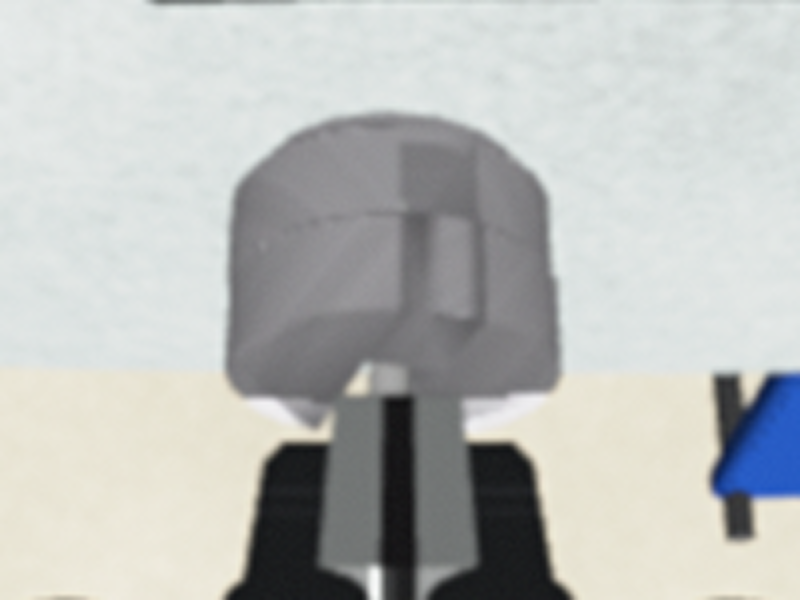

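jog_arm(
  plan=[
    [0.004,0,0,0,0,0],
    [0.006,0,0,0,0,0],
    [0.006,0,0,0,0,0],
    [0.006,0,0,0,0,0],
    [0.005,0,0,0,0,0],
    [0.003,0,0,0,0,0],
    [0.002,0,0,0,0,0],
    [0.001,0,0,0,0,0],
    [0.0006,0,0,0,0,0],
    [0.0004,0,0,0,0,0],
  ],
)

```text
clock: 34.3
tcp_pos: [0.5688, 0.0561, 0.1811]
orientation: [0.366, -0.001, 0.931, -0.003]
wrist_force: [0.1, 0.7, -0.3]
finger_gap: 0.0001
```

jog_arm(
  plan=[
    [0.0004,0,0,0,0,0],
    [0.0004,0,0,0,0,0],
    [0.0004,0,0,0,0,0],
    [0.0004,0,0,0,0,0],
    [0.0004,0,0,0,0,0],
    [0.0004,0,0,0,0,0],
    [0.0004,0,0,0,0,0],
    [0.0004,0,0,0,0,0],
    [0.0004,0,0,0,0,0],
    [0.0004,0,0,0,0,0],
  ],
)

```text
clock: 35.3
tcp_pos: [0.5729, 0.0561, 0.1812]
orientation: [0.366, -0.001, 0.93, -0.003]
wrist_force: [0.4, -0.5, 0.1]
finger_gap: 0.0001
```

```bash
python3 -c "
from h import *
f=[];ims=[]
for _ in range(6): f.append(get_state()['wrist_force'][0].round(2));ims.append(read_camera('scene'))
s=get_state();print(s['clock'],s['tcp_pos'],f)
ref=np.load('seq10.npy');f0=cv2.cvtColor(ref[0],cv2.COLOR_RGB2GRAY)
p=(cv2.goodFeaturesToTrack(f0[240:272,392:416],12,.02,3).reshape(-1,1,2)+np.array([392,240],np.float32)).astype(np.float32)
for i in ims:
    q,st,_=cv2.calcOpticalFlowPyrLK(f0,cv2.cvtColor(i,cv2.COLOR_RGB2GRAY),p,None,winSize=(9,9));print(np.round(np.median((q-p)[:,0],0),2),end=' ')
"
```

```text
35.6 [0.57287598 0.05614602 0.18114901] [np.float64(0.4), np.float64(-0.24), np.float64(-0.3), np.float64(0.36), np.float64(0.11), np.float64(-0.29)]
[-7.04 25.12] [-7.06 25.1 ] [-7.04 25.07] [-5.41 25.08] [-6.06 25.09] [-7.03 24.97]
```

jog_arm(
  plan=[
    [0.0004,0,0,0,0,0],
    [0.0004,0,0,0,0,0],
    [0.0004,0,0,0,0,0],
    [0.0004,0,0,0,0,0],
    [0.0004,0,0,0,0,0],
    [0.0004,0,0,0,0,0],
    [0.0003,0,0,0,0,0],
    [0.0002,0,0,0,0,0],
    [0.0001,0,0,0,0,0],
    [0,0,0,0,0,0],
  ],
)

```text
clock: 36.6
tcp_pos: [0.5759, 0.0561, 0.1812]
orientation: [0.366, -0.001, 0.93, -0.003]
wrist_force: [-0.1, 0.3, 0.8]
finger_gap: -0.0001
```

```bash
cat > tr.py <<'E'
from h import *
import sys
def run(n,N):
    ims=[];ts=[];f=[]
    for _ in range(N): s=get_state();ts.append(s['clock']);f.append(s['wrist_force'][0]);ims.append(read_camera('scene'))
    np.save(n+'.npy',ims)
    # rod/disc silhouette columns: phase correlate small rod+disc window on high-passed image
    g=[cv2.cvtColor(i,cv2.COLOR_RGB2GRAY)[240:272,393:415].astype(np.float32) for i in ims]
    hw=cv2.createHanningWindow((22,32),cv2.CV_32F)
    print(ts[0],ts[-1],get_state()['tcp_pos'],'fx',np.mean(f).round(2));print([round(cv2.phaseCorrelate(g[0],a,hw)[0][1],2) for a in g])
    cv2.imwrite(f'pics/{n}.png',cv2.resize(ims[-1][180:300,350:470,::-1],None,fx=5,fy=5,interpolation=cv2.INTER_CUBIC))
run(sys.argv[1],int(sys.argv[2]))
E
python3 tr.py t1 6
```

```text
36.6 36.85 [0.57586861 0.05613769 0.18114787] fx -0.03
[-0.0, 0.03, -0.02, 0.16, 0.16, 0.29]
```

View pics/t1.png

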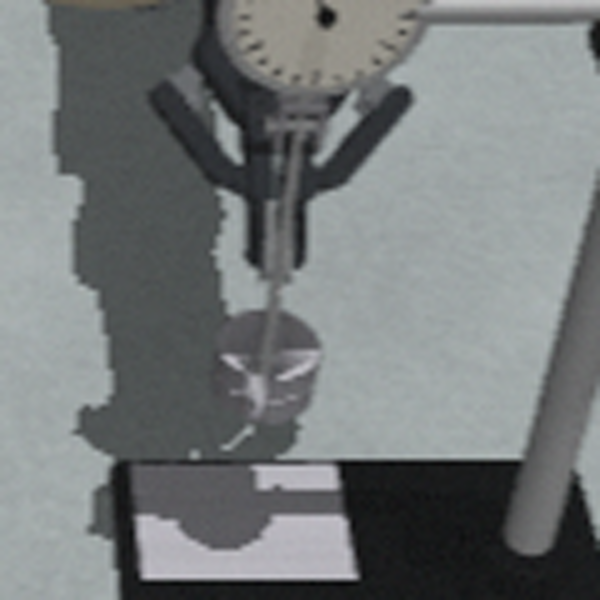

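jog_arm(
  plan=[
    [0.0004,0,0,0,0,0],
    [0.0005,0,0,0,0,0],
    [0.0005,0,0,0,0,0],
    [0.0004,0,0,0,0,0],
    [0.0003,0,0,0,0,0],
    [0.0002,0,0,0,0,0],
    [0.0001,0,0,0,0,0],
    [0,0,0,0,0,0],
    [0,0,0,0,0,0],
    [0,0,0,0,0,0],
  ],
)

```text
clock: 37.9
tcp_pos: [0.5783, 0.0561, 0.1811]
orientation: [0.366, -0.001, 0.931, -0.003]
wrist_force: [0.6, -0.5, 0.3]
finger_gap: -0.0001
```

```bash
python3 tr.py t2 10; python3 -c "
from h import *
a=np.load('seq10.npy')[3];b=np.load('t1.npy')[-1];c=np.load('t2.npy')[-1]
cv2.imwrite('pics/t12.png',np.hstack([cv2.resize(i[200:280,385:425,::-1],None,fx=6,fy=7,interpolation=cv2.INTER_CUBIC) for i in (a,b,c)]))"
```

```text
37.9 38.35 [0.57827898 0.05612247 0.18112198] fx 0.08
[0.0, -0.03, 0.07, 0.06, -0.08, -0.03, -0.0, 0.02, 0.02, 0.1]
```

View pics/t12.png

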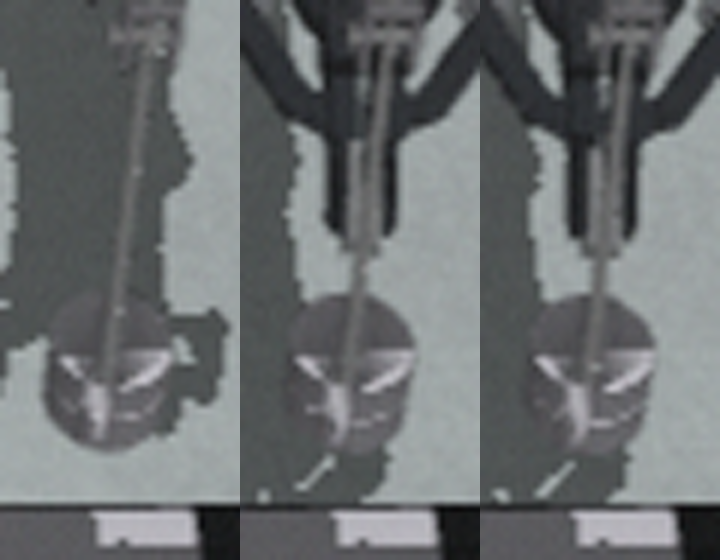

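jog_arm(
  plan=[
    [-0.0001,0,0,0,0,0],
    [-0.0002,0,0,0,0,0],
    [-0.0002,0,0,0,0,0],
    [-0.0002,0,0,0,0,0],
    [-0.0002,0,0,0,0,0],
    [-0.0002,0,0,0,0,0],
    [-0.0001,0,0,0,0,0],
    [-0.0001,0,0,0,0,0],
    [-0.0001,0,0,0,0,0],
    [-0.0001,0,0,0,0,0],
  ],
)

```text
clock: 39.4
tcp_pos: [0.5768, 0.0561, 0.1812]
orientation: [0.366, -0.001, 0.93, -0.003]
wrist_force: [0.4, -0.3, -0.1]
finger_gap: 0.0001
```

jog_arm(
  plan=[
    [-0.0001,0,0,0,0,0],
    [-0.0001,0,0,0,0,0],
    [-0.0001,0,0,0,0,0],
    [-0.0001,0,0,0,0,0],
    [-0.0001,0,0,0,0,0],
    [-0.0001,0,0,0,0,0],
    [-0.0001,0,0,0,0,0],
    [-0.0001,0,0,0,0,0],
    [-0.0001,0,0,0,0,0],
    [-0.0001,0,0,0,0,0],
  ],
)

```text
clock: 40.4
tcp_pos: [0.5758, 0.0561, 0.1812]
orientation: [0.366, -0.001, 0.93, -0.003]
wrist_force: [-0.6, 1.2, 0.2]
finger_gap: 0.0
```

jog_arm(
  plan=[
    [-0.0001,0,0,0,0,0],
    [-0.0001,0,0,0,0,0],
    [-0.0001,0,0,0,0,0],
    [-0.0001,0,0,0,0,0],
    [-0.0001,0,0,0,0,0],
    [-0.0001,0,0,0,0,0],
    [-0.0001,0,0,0,0,0],
    [-0.0001,0,0,0,0,0],
    [-0.0001,0,0,0,0,0],
    [-0.0001,0,0,0,0,0],
  ],
)

```text
clock: 41.4
tcp_pos: [0.5748, 0.0561, 0.1811]
orientation: [0.366, -0.001, 0.931, -0.003]
wrist_force: [0.0, -0.1, -0.1]
finger_gap: 0.0003
```

jog_arm(
  plan=[
    [-0.0001,0,0,0,0,0],
    [-0.0001,0,0,0,0,0],
    [-0.0001,0,0,0,0,0],
    [-0.0001,0,0,0,0,0],
    [-0.0001,0,0,0,0,0],
    [-0.0001,0,0,0,0,0],
    [-0.0001,0,0,0,0,0],
    [-0.0001,0,0,0,0,0],
    [-0.0001,0,0,0,0,0],
    [-0.0001,0,0,0,0,0],
  ],
)

```text
clock: 42.4
tcp_pos: [0.5738, 0.0561, 0.1812]
orientation: [0.366, -0.001, 0.93, -0.003]
wrist_force: [0.5, 0.4, 0.0]
finger_gap: 0.0002
```

jog_arm(
  plan=[
    [-0.0001,0,0,0,0,0],
    [-0.0002,0,0,0,0,0],
    [-0.0002,0,0,0,0,0],
    [-0.0003,0,0,0,0,0],
    [-0.0005,0,0,0,0,0],
    [-0.001,0,0,0,0,0],
    [-0.002,0,0,0,0,0],
    [-0.004,0,0,0,0,0],
    [-0.008,0,0.001,0,0,0],
    [-0.01,0,0.002,0,0,0],
  ],
)

```text
clock: 43.4
tcp_pos: [0.5467, 0.0561, 0.1839]
orientation: [0.366, -0.001, 0.931, -0.003]
wrist_force: [0.2, 0.2, -0.4]
finger_gap: -0.0001
```

jog_arm(
  plan=[
    [-0.012,0,0.004,0,0,0],
    [-0.014,0,0.006,0,0,0],
    [-0.014,0,0.01,0,0,0],
    [-0.01,0,0.012,0,0,0],
    [0,0,0.015,0,0,0],
    [0,0,0.015,0,0,0],
    [0,0,0.01,0,0,0],
    [0,0,0,0,0,0],
    [0,0,0,0,0,0],
    [0,0,0,0,0,0],
  ],
)

```text
clock: 44.4
tcp_pos: [0.4966, 0.0562, 0.2549]
orientation: [0.366, -0.001, 0.931, -0.003]
wrist_force: [-0.8, -0.9, -0.2]
finger_gap: 0.0001
```

```bash
python3 tr.py t3 24;python3 -c "
from h import *
ims=np.load('t3.npy')
g=[cv2.cvtColor(i,cv2.COLOR_RGB2GRAY)[230:272,390:418].astype(np.float32) for i in ims]
print([round(cv2.phaseCorrelate(g[0],a)[0][1],2) for a in g])
f0=(cv2.cvtColor(ims[0],cv2.COLOR_RGB2GRAY))
p=(cv2.goodFeaturesToTrack(f0[240:272,392:416],12,.02,3).reshape(-1,1,2)+np.array([392,240],np.float32)).astype(np.float32)
for i in ims[::2]:
    q,st,_=cv2.calcOpticalFlowPyrLK(f0,cv2.cvtColor(i,cv2.COLOR_RGB2GRAY),p,None,winSize=(9,9));print(np.round(np.median((q-p)[:,0],0),2),end=' ')
w=read_camera('wrist');crop(w[:,:,::-1],230,140,430,290,4,'pics/t3w.png')
t=read_camera('top');cv2.imwrite('pics/t3t.png',t[:,:,::-1])
"
```

```text
44.4 45.55 [0.49749733 0.05610104 0.25617482] fx 0.12
[0.0, 0.03, 0.04, 0.05, 0.09, 0.04, 0.2, 0.12, 0.09, 0.08, 0.08, -0.03, 0.11, 0.01, 0.05, 0.04, -0.0, -0.01, 0.16, 0.04, 0.1, 0.15, 0.16, 0.15]
[0.5, 0.52, 0.52, 0.56, 0.47, 0.49, 0.58, 0.58, 0.51, 0.54, 0.56, 0.5, 0.54, 0.53, 0.59, 0.56, 0.55, 0.52, 0.6, 0.53, 0.53, 0.57, 0.54, 0.56]
[0. 0.] [-0.03 -0.05] [-0.03 -0.08] [-0.03 -0.08] [-0.   -0.02] [0.01 0.02] [0.01 0.03] [0.01 0.01] [ 0.01 -0.01] [-0.02 -0.05] [-0.   -0.05] [-0.01 -0.05]
```

View pics/t3.png

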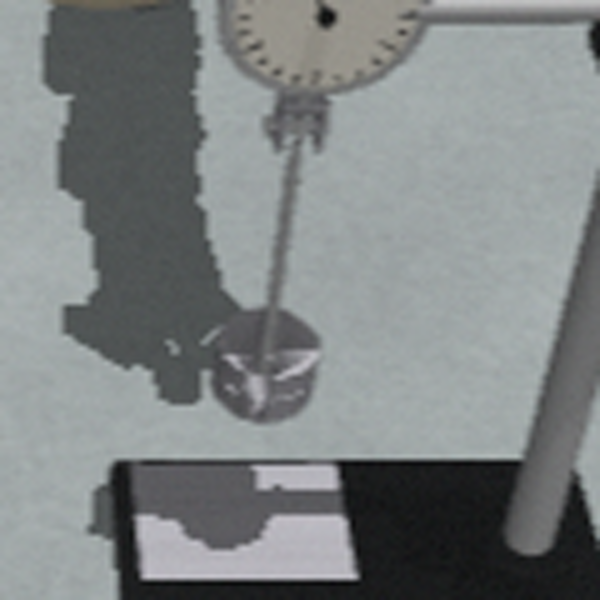

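View pics/t3w.png

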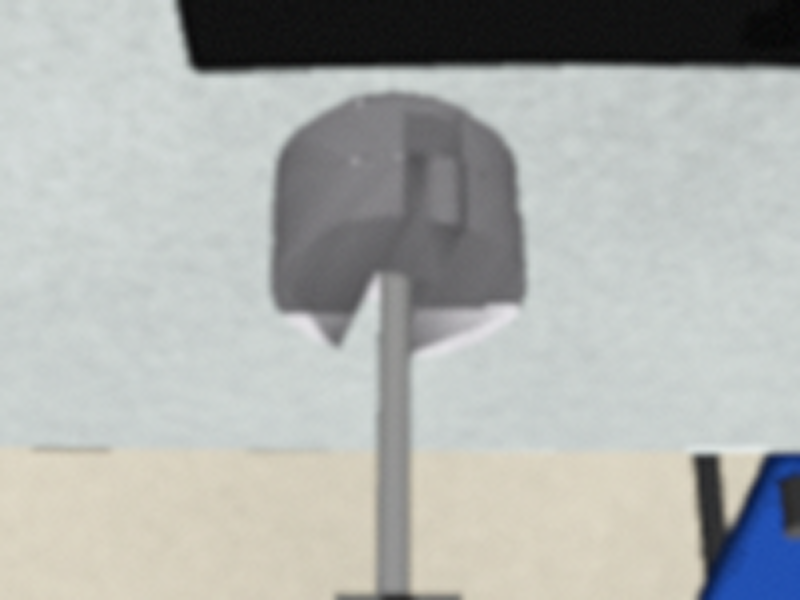

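View pics/t3t.png

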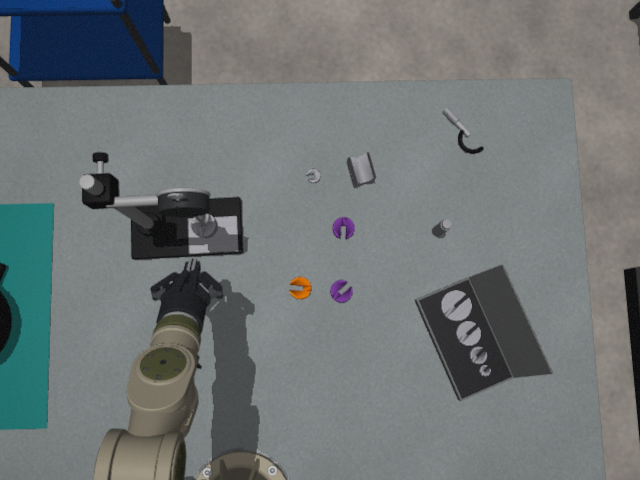

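The hanger is still (drift in the images is noise, ≤0.1 px), the discs sit flush with opposite slots, the bystanders are unmoved and the robot is clear. I'm handing in.

```bash
python3 -c "
from workcell import *
print(get_state()['clock']);print(hand_in())"
```

```text
45.7
the job is handed in; nothing more can be done
None
```

The job was handed in at 45.7 s. The hanger is steadied and the loose 50 mm steel disc sits on top of the lower disc, with its slot facing opposite.

- **Steadying:** I met the rod with the shut fingertips near the far end of its swing. I then let it down slowly to plumb, with wrist force readings around 1.5 N, and backed off.
- **Placing:** I gripped the disc by the rim and carried it to the rod, which passed into its slot. I lowered it onto the lower disc until light contact of about 5–7 N, eased off and released it.
- **Second touch:** Letting go left a faint swing of about 0.004 rad. I took this out with one more slow fingertip touch on the rod, which was not part of the original plan.

**Last checks:**
- **Stillness:** Over 1.1 s of frames the loaded hanger moved about 0.1 pixel by optical flow, which is about the noise. One of the three trackers, a noisier one, read up to 0.2 pixel.
- **Seating:** The discs looked flush. The new slot points at about -0.28 rad and the lower one at about 2.86 rad, so they are opposite to within about 0.05 rad.
- **Surroundings:** The other discs, V-block, mandrel and case looked to be where they started, and the arm was clear of everything.

**Disagreements along the way:**
- My first slot-angle reading from the top camera, about -0.15 rad, was wrong. The wrist camera gave about -0.30 rad, and that is the one I used.
- The gripper showed a 47 mm opening on the 50 mm disc, but the grip held and the disc did not slip.

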